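Blow the chaff out of the vent collars

TASK

Clean the white vent collars on the blow-off stand: slide every collar lying on the bench down over the upright spindle, slide the steel keeper sleeve down on top of them, and then press the valve plunger fully down to its stop and hold it there for two seconds; never press the plunger while the keeper is off the spindle. Then let the plunger come back up, stand the keeper upright on the middle of the round rubber pad again, and lay all the collars flat and side by side in the grey tray. Do not disturb the tub, the cups and the lid standing around.

Things in the scene. Friction and masses are not known exactly. Their poses are not given: they have to be found in the camera images.
- stand: the blow-off stand, fixed: an aluminium base 100 mm (its x) by 240 mm (its y, from -190 to +50 mm) and 30 mm high, carrying an upright steel spindle and, 130 mm from it along the stand's -y, the valve with its plunger. Origin on the spindle's axis at bench level, z up; position and yaw vary
- spindle_seat (a point): centre of the seat, where the spindle's axis meets the flat top of the base (30 mm above the bench); the first collar rests here, each further one 18 mm higher. Axes as the stand's
- spindle_top (a point): top of the spindle, 64 mm above the seat (94 mm above the bench). The spindle is 28 mm in diameter (1.5 mm clearance all round in the collars and keeper) with a nose tapering to 18 mm over its last 6 mm
- plunger_head (a point): top centre of the plunger's mushroom head (plastic, 48 mm diameter, 18 mm thick), on the valve body (56 mm diameter, 35 mm tall on the base). Up it is 107 mm above the bench; it moves down with the plunger
- plunger (a joint): plunger travel in m: 0 up, 0.020 fully down at the stop. A spring returns it; it takes about 4 N to start and 10 N to reach the stop
- collar_a: loose white plastic vent collar, a plain thick ring 60 mm outside diameter, 31 mm bore, 18 mm tall, about 45 g; 2 or 3 of the four collars are present. At the start it lies flat on the bench. Origin at the centre of its lower face, z along the bore
- collar_b: loose white plastic vent collar, a plain thick ring 60 mm outside diameter, 31 mm bore, 18 mm tall, about 45 g; 2 or 3 of the four collars are present. At the start it lies flat on the bench. Origin at the centre of its lower face, z along the bore
- collar_c: loose white plastic vent collar, a plain thick ring 60 mm outside diameter, 31 mm bore, 18 mm tall, about 45 g; 2 or 3 of the four collars are present. At the start it lies flat on the bench. Origin at the centre of its lower face, z along the bore
- collar_d: loose white plastic vent collar, a plain thick ring 60 mm outside diameter, 31 mm bore, 18 mm tall, about 45 g; 2 or 3 of the four collars are present. At the start it lies flat on the bench. Origin at the centre of its lower face, z along the bore
- keeper: loose steel keeper sleeve, a tube 46 mm outside diameter, 31 mm bore, 50 mm tall, about 220 g, standing upright on the rubber pad at the start. Origin at the centre of its lower face, z along the bore
- pad: round grey rubber pad lying on the bench, fixed, 90 mm diameter, 4 mm thick. Origin at the centre of its underside; position varies
- tray: shallow grey plastic tray, fixed, 320 mm (its x) by 160 mm (its y) outside, walls 5 mm thick, rim 14 mm high, floor 5 mm thick. Origin at the centre of its underside; position and yaw vary
- tub: bystander: loose open clear plastic tub, 110 mm mouth, 140 mm tall. Origin at the centre of its underside
- cups: bystander: two lidded clear plastic cups stuck one on the other, 70 mm diameter, 80 mm tall in all. Origin at the centre of the underside
- lid: bystander: flat white plastic lid disc lying on the bench, 80 mm diameter, 8 mm thick. Origin at the centre of its underside
Not all that is in view belongs to the job. There is more than one size of the keeper; the job needs the middle-sized.

How it is judged:
By the outcome, as a careful person would: the job done as asked, in the order asked, and still so for the second after the job is handed in, with the robot touching nothing.
Of collar_a, collar_b, collar_c, collar_d only 2 to 3 are there at a start; the rules pass over those that are not, and their reading is None.
At some moment in a run one of collar_a, collar_b, collar_c, collar_d may be knocked a few centimetres aside while the robot is not near it.
It also fails if it takes over 210 s, if anything falls off the work surface, if the arm or the gripper's body presses on something with over 40 N, if the wrist force passes 120 N, or if a joint passes its speed limit or range.

ROBOT

A 6-joint arm with a two-finger parallel gripper is mounted at the origin on the work surface. World frame = base frame: x ahead of the robot, y to its left, z up, the work surface at z = 0. Lengths are in m, angles in rad, forces in N, time in s.
With the tool pointing down it reaches from about 0.325 to 0.75 m from the base axis. Payload 7.6 kg.
Tool frame: the origin (TCP) lies at the very end of the fingers, on their centre line; the grasp point (between the pads) lies 19 mm behind it; z points along the fingers, y is the line along which they close (so a half turn about z gives the same grasp; the last joint's range is limited). The gripper opens to 85 mm and grips with 20 to 120 N. Pads are 22 mm wide; open, the fingers measure 114 mm over their backs; the gripper's body (76 mm by 85 mm) begins 54 mm behind the grasp point. The pads swing forward as they close: fully open they stand 13 mm farther back than shut.
Start: joints at [-1.316, 0.052, 1.401, -0, 1.689, -0.07], TCP at [0.168, -0.498, 0.206] pointing down, gripper open.
Joint ranges: [-2.9, 2.9], [-0.91, 2.17], [0.12, 2.37], [-1.06, 4.2], [0.26, 2.73], [-2.93, 2.93]. Speed limits (rad/s): [2.57, 2.57, 3.01, 3.14, 3.14, 3.14].

INTERFACE

Orientations are given as a unit quaternion [w, x, y, z].
In Python, from rig import r gives the robot as it stands. The module is installed in compiled form; this text tells all that it offers.
- The arm moves only by the tool play_rows, never from a script. Its argument "steps" is a list of rows, each a list of 7 numbers: the shift along the tool's x, y, z in cm, then the turn, a rotation vector about the tool's x, y, z in degrees, then the opening, from -1 (shut) to 1 (fully open). In form: [[dx, dy, dz, ax, ay, az, claw], ...]. A call has exactly 5 rows; each row shifts and turns the commanded pose from where the row before left it, along the tool's axes as they then stand; what a row does not reach is not made up. A row lasts 1/12 s, in which the tool goes at most 41.7 mm and 7.16 degrees, less where a joint would pass 70% of its speed; a pose out of reach is approached as far as the arm can. A call with a gripper value outside its range is refused whole. The fingers move at their own pace and stop on an object; "force" is the grip in N (left out, the last holds). Time passes only in rows, so rows that do not move let the fingers close, or fill a call up. It gives the time, the measured TCP pose, the force, the opening and the grip force at its end, in the units of the state.
- r.read_state(): the state, without advancing time (a new reading comes with each control period).
- r.snapshot(name): name is "scene" or "side" or "wrist"; returns a dict with "pixels" (420x560x3 uint8, red, green, blue), "depth" (420x560 float32, m along the optical axis (not along the pixel's ray), 0 where there is no reading), "fovy" (degrees; the focal length in pixels is half the picture's height over the tangent of half this angle, whatever the lens; pixels are square), "cx", "cy" (the principal point, pixels), "pose" (4x4, takes a point from camera to world coordinates). Camera axes: x right, y down, z forward; pixel columns grow to the right and rows downward; lengths in m; the calibration is good to about 2 mm. A picture is of the moment at which its call begins.
- r.hand_in(): hands the job in; it is judged then, once.
The state is a dict: "time": time; "joints": joint angles; "joint_vel": joint speeds; "tau": joint torques, N m; "eef_pos": TCP position; "tcp_rot": TCP orientation; "ft_force": force on the tool from outside, world axes, zero at the start; "torque": the same for the moment, N m; "gripper_width": finger opening in m; "grip_force": force on a finger pad.
Only numpy, scipy, OpenCV 4.12 (cv2) and the standard library are available. Lean on these libraries where they do the work, as an engineer would, in place of code of your own. Each camera call takes 0.05 s, during which the arm holds its last target. There are 200 camera calls.

## Working session

There is one attempt and no reset: what is moved stays moved. The work goes in short steps, Python scripts to look and compute and a tool call to move; the robot and the scene stay as the last step left them, time stands still between calls to the robot, and variables do not carry over. Pictures are saved under pics/ and viewed, at most 14 in all, crops included, and the job is handed in when it is done.

Besides the shell and the picture viewer there is one more tool, called after ">>>" by a JSON object that holds its "method" and its "body". play_rows: Moves the arm, as the interface text tells. Its arguments: {"type":"object","properties":{"steps":{"type":"array"},"force":{"type":"number"}},"required":["steps"]}

```bash
mkdir -p pics; cat > h.py <<'E'
import numpy as np,cv2
from rig import r
def snap(n,f=None):
    s=r.snapshot(n)
    if f: cv2.imwrite('pics/'+f,s['pixels'][:,:,::-1])
    return s
def pts(s):
    d=s['depth'];h,w=d.shape;f=h/2/np.tan(np.radians(s['fovy'])/2)
    u,v=np.meshgrid(np.arange(w),np.arange(h))
    P=np.stack([(u-s['cx'])/f*d,(v-s['cy'])/f*d,d],-1)
    T=np.array(s['pose']);return P@T[:3,:3].T+T[:3,3]
E
python3 - <<'E'
from h import *
for n in('scene','side'):
    s=snap(n,n+'1.png');np.save(n+'.npy',pts(s));print(n,s['fovy'],s['cx'],s['cy'],np.round(s['pose'],3).tolist())
st=r.read_state();print(st)
a=cv2.imread('pics/scene1.png')
E
```

```text
scene 48.77341405076105 285.2287964701748 203.28936606404253 [[-0.781, 0.484, -0.395, 1.101], [0.624, 0.614, -0.484, 0.653], [0.008, -0.624, -0.781, 1.09], [0.0, 0.0, 0.0, 1.0]]
side 53.257993600010664 272.677682144264 211.56997511797576 [[0.995, -0.029, 0.1, 0.507], [-0.102, -0.465, 0.879, -0.819], [0.021, -0.885, -0.466, 0.551], [0.0, 0.0, 0.0, 1.0]]
{'time': 0.1, 'joints': array([-1.31631146e+00,  5.27905596e-02,  1.40166084e+00,  3.12245430e-05,
        1.68859587e+00, -7.02820218e-02]), 'joint_vel': array([-0.00026131, -0.00138134, -0.00203471,  0.0002884 , -0.00140021,
        0.00027009]), 'tau': array([ 1.57879029e-03, -3.82581854e+01, -3.60984671e+01,  2.58828589e-05,
        4.76624307e-03, -2.40892012e-05]), 'eef_pos': array([ 0.16748129, -0.49723657,  0.20532889]), 'tcp_rot': array([-7.25649731e-04,  9.86844197e-01,  1.61672511e-01, -5.14515915e-05]), 'ft_force': array([0.22905379, 0.53820768, 0.12265631]), 'torque': array([-0.00114274,  0.03270996, -0.029015  ]), 'grip_force': 0.0, 'gripper_width': 0.08504412416974726}
```

View pics/scene1.png

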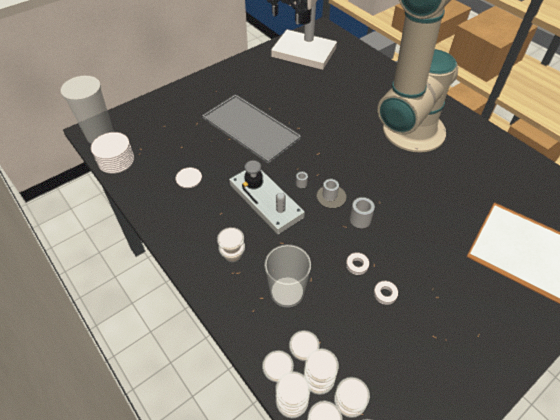

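View pics/side1.png

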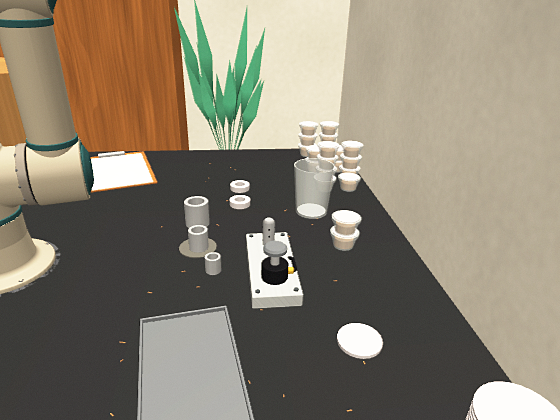

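The scene view shows two collars at (357,263) and (386,292). There are three sleeves: small (302,180), middle on the pad (331,190) and large (362,212). The one on the pad fits the description. The stand runs from (280,205) at the spindle to (253,170) at the plunger, and the tray is at (251,127).

```bash
python3 - <<'E'
from h import *
S=np.load('scene.npy');D=np.load('side.npy')
a=cv2.imread('pics/scene1.png')
from scipy.optimize import least_squares
def blob(P,u,v,w,z0,z1,lab):
    q=P[max(0,v-w):v+w,max(0,u-w):u+w].reshape(-1,3);q=q[(q[:,2]>z0)&(q[:,2]<z1)]
    if len(q)<5: print(lab,len(q));return
    (c,R)=cv2.minEnclosingCircle((q[:,:2]*1000).astype(np.float32));print(lab,len(q),'z',np.round(np.median(q[:,2]),4),'c',np.round(c,1),'R',round(R,1),'mean',np.round(q[:,:2].mean(0)*1000,1))
for lab,us,ud,z0,z1,w in [('colA',(357,263),(240,186),.0145,.025,16),('colB',(386,292),(240,202),.0145,.025,16),
  ('keepM',(331,186),(198,231),.048,.062,14),('keepS',(302,177),(212,256),.025,.06,10),('keepL',(362,206),(196,203),.05,.09,18),
  ('spin',(280,200),(268,222),.086,.1,14),('plung',(253,167),(274,247),.1,.112,14),
  ('tub',(288,270),(313,180),.13,.15,40),('cups',(231,240),(345,228),.07,.085,25),('lid',(189,177),(360,340),.005,.012,25),('pad',(331,198),(198,247),.0025,.0065,22)]:
    blob(S,*us,w,z0,z1,lab+' scene');blob(D,*ud,w+8,z0,z1,lab+' side')
def rect(P,z0,z1,win,lab):
    u0,u1,v0,v1=win;q=P[v0:v1,u0:u1].reshape(-1,3);q=q[(q[:,2]>z0)&(q[:,2]<z1)]
    print(lab,len(q),cv2.minAreaRect((q[:,:2]*1000).astype(np.float32)))
rect(S,.027,.033,(228,305,165,232),'stand');rect(D,.027,.033,(240,305,228,305),'stand side')
rect(S,.0115,.017,(195,305,90,162),'tray rim')
b=a[150:330,220:420];cv2.imwrite('pics/c1.png',cv2.resize(b,None,fx=3.3,fy=3.3,interpolation=cv2.INTER_CUBIC))
E
```

```text
colA scene 265 z 0.0188 c [532.8 267.7] R 31.1 mean [533.2 269.4]
colA side 293 z 0.0196 c [530.7 321.8] R 87.8 mean [534.3 312.4]
colB scene 289 z 0.019 c [536.  375.7] R 31.5 mean [536.8 377.1]
colB side 293 z 0.0196 c [530.7 321.8] R 87.8 mean [534.3 312.4]
keepM scene 111 z 0.0542 c [428.4  42.5] R 25.6 mean [429.1  43.2]
keepM side 257 z 0.0542 c [416.2  84.9] R 72.3 mean [424.7  70.9]
keepS scene 92 z 0.037 c [462.9 -49.3] R 19.0 mean [464.6 -48.2]
keepS side 298 z 0.0351 c [458.7 -17.7] R 53.2 mean [454.7 -30.1]
keepL scene 292 z 0.0667 c [418.5 163.6] R 32.1 mean [420.4 165.7]
keepL side 411 z 0.0619 c [428.  116.9] R 78.0 mean [419.8 141.9]
spin scene 67 z 0.0933 c [590.7   7.3] R 14.3 mean [592.5   9.3]
spin side 80 z 0.0928 c [590.9   2.4] R 13.1 mean [590.3  -1.4]
plung scene 164 z 0.1071 c [ 592.5 -123.6] R 24.9 mean [ 593.8 -120.2]
plung side 291 z 0.1075 c [ 591.8 -127.5] R 24.0 mean [ 590.8 -132.1]
tub scene 403 z 0.1394 c [731.5 212.2] R 56.3 mean [730.7 210.8]
tub side 387 z 0.1375 c [733.3 211.1] R 57.1 mean [732.1 209.9]
cups scene 429 z 0.0822 c [777.8  31.2] R 35.9 mean [779.1  34.4]
cups side 428 z 0.0828 c [761.8  82.7] R 91.4 mean [773.5  31.2]
lid scene 507 z 0.0079 c [ 724.2 -298.4] R 130.5 mean [ 724.  -290.8]
lid side 1221 z 0.0097 c [ 727.7 -286.8] R 40.9 mean [ 726.2 -289.7]
pad scene 572 z 0.0039 c [426.4  47.7] R 108.4 mean [434.2  50.8]
pad side 840 z 0.0034 c [414.5  65.8] R 156.5 mean [424.9  48.4]
stand 1147 ((544.8413696289062, -63.47087860107422), (193.88699340820312, 243.64208984375), 0.10978735238313675)
stand side 1583 ((591.316162109375, -65.22260284423828), (99.7918472290039, 242.65557861328125), 0.1938285529613495)
tray rim 356 ((392.66009521484375, -359.79168701171875), (254.4392852783203, 324.3078308105469), 8.308595657348633)
```

View pics/c1.png

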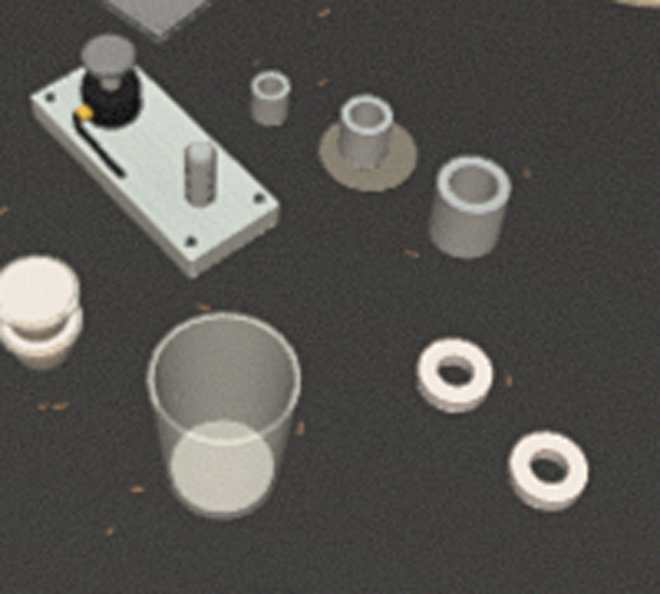

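The enlarged crop confirms it: the sleeve on the pad at crop (366,130) is middle-sized, between the small one at (269,98) and the large one at (470,205). I'm moving over the collars now.

>>> {"method": "play_rows", "body": {"steps": [[0, 0, 0, 0, 0, 6.2, 1], [0, 0, 0, 0, 0, 6.2, 1], [0, 0, 0, 0, 0, 6.2, 1], [3, -2, 0, 0, 0, 0, 1], [3, -2, 0, 0, 0, 0, 1]]}}

```text
time: 0.52
eef_pos: [0.2271, -0.4574, 0.2054]
tcp_rot: [-0.001, 1.0, -0.002, -0.0]
ft_force: [1.4, 0.0, -0.2]
gripper_width: 0.0853
grip_force: 0.0
```

>>> {"method": "play_rows", "body": {"steps": [[2.5, -2.5, 0, 0, 0, 0, 1], [2.5, -2.5, 0, 0, 0, 0, 1], [2.5, -2.5, 0, 0, 0, 0, 1], [2.5, -2.5, 0, 0, 0, 0, 1], [2.5, -2.5, 0, 0, 0, 0, 1]]}}

```text
time: 0.93
eef_pos: [0.3533, -0.331, 0.2058]
tcp_rot: [-0.0, 1.0, 0.0, -0.0]
ft_force: [-0.5, -0.6, 0.9]
gripper_width: 0.0856
grip_force: 0.0
```

>>> {"method": "play_rows", "body": {"steps": [[1.8, -3.3, 0, 0, 0, 0, 1], [1.8, -3.3, 0, 0, 0, 0, 1], [1.8, -3.3, 0, 0, 0, 0, 1], [1.8, -3.3, 0, 0, 0, 0, 1], [1.8, -3.3, 0, 0, 0, 0, 1]]}}

```text
time: 1.35
eef_pos: [0.4429, -0.1657, 0.2058]
tcp_rot: [-0.0, 1.0, 0.0, -0.0]
ft_force: [0.2, -1.0, -0.5]
gripper_width: 0.0856
grip_force: 0.0
```

>>> {"method": "play_rows", "body": {"steps": [[1, -3.6, 0, 0, 0, 0, 1], [1, -3.6, 0, 0, 0, 0, 1], [1, -3.6, 0, 0, 0, 0, 1], [1, -3.6, 0, 0, 0, 0, 1], [1, -3.6, 0, 0, 0, 0, 1]]}}

```text
time: 1.77
eef_pos: [0.4924, 0.0144, 0.2058]
tcp_rot: [0.0, 1.0, 0.0, -0.0]
ft_force: [0.5, -0.1, -0.5]
gripper_width: 0.0854
grip_force: 0.0
```

>>> {"method": "play_rows", "body": {"steps": [[0.5, -3.6, 0, 0, 0, 0, 1], [0.5, -3.6, 0, 0, 0, 0, 1], [0.5, -3.6, 0, 0, 0, 0, 1], [0.5, -3.6, 0, 0, 0, 0, 1], [0.5, -3.6, 0, 0, 0, 0, 1]]}}

```text
time: 2.18
eef_pos: [0.5172, 0.1943, 0.2056]
tcp_rot: [0.0, 1.0, 0.0, -0.0]
ft_force: [1.1, -0.5, 0.6]
gripper_width: 0.0856
grip_force: 0.0
```

>>> {"method": "play_rows", "body": {"steps": [[0.3, -2.5, 0, 0, 0, 0, 1], [0.3, -2.5, 0, 0, 0, 0, 1], [0.3, -2.5, 0, 0, 0, 0, 1], [0.3, -2.5, 0, 0, 0, 0, 1], [0, 0, 0, 0, 0, 0, 1]]}}

```text
time: 2.6
eef_pos: [0.5287, 0.2962, 0.2047]
tcp_rot: [-0.0, 1.0, 0.002, -0.001]
ft_force: [0.7, 0.2, -1.4]
gripper_width: 0.0851
grip_force: 0.0
```

```bash
cat >> h.py <<'E'
def rings(s,z0,z1,box=None,minn=40):
    "clusters of points with height in z0..z1: least-squares outer circle"
    P=pts(s);m=((P[...,2]>z0)&(P[...,2]<z1)&(s['depth']>0))
    if box: m&=(P[...,0]>box[0])&(P[...,0]<box[1])&(P[...,1]>box[2])&(P[...,1]<box[3])
    n,l,st,_=cv2.connectedComponentsWithStats(m.astype(np.uint8))
    for i in range(1,n):
        if st[i,4]<minn: continue
        q=P[l==i];c,R=cv2.minEnclosingCircle((q[:,:2]*1000).astype(np.float32))
        e=cv2.fitEllipse(cv2.convexHull((q[:,:2]*1000).astype(np.float32))) if len(q)>20 else None
        print('z',round(float(np.median(q[:,2])),4),'n',st[i,4],'circ',np.round(c,1),round(R,1),'ell',np.round(e[0],1),np.round(e[1],1))
E
python3 - <<'E'
from h import *
s=snap('wrist','w1.png');rings(s,.012,.025)
st=r.read_state();print(st['eef_pos'],st['tcp_rot'],st['joints'],st['time'])
s=snap('scene');rings(s,.0145,.025,(.45,.6,.2,.45))
E
```

```text
z 0.0185 n 199 circ [705.8 227.8] 33.3 ell [719.9 219.6] [63.4 77.7]
z 0.0187 n 699 circ [590.7  53. ] 49.8 ell [590.5  54.1] [ 10.6 101.6]
z 0.0177 n 1462 circ [536.7 376.8] 29.9 ell [536.7 376.6] [58.8 59.3]
z 0.0177 n 1432 circ [533.1 268.8] 29.9 ell [533.3 268.9] [58.8 59.2]
z 0.0185 n 263 circ [465.  -48.5] 17.3 ell [464.2 -50.1] [34.3 37.6]
z 0.0203 n 64 circ [460.2 -57.9] 7.9 ell [460.6 -57.1] [11.5 16. ]
z 0.019 n 254 circ [429.4  42.8] 22.7 ell [428.5  41.6] [45.1 45.7]
z 0.0185 n 221 circ [425.1 169.8] 29.6 ell [417.9 163.4] [61.9 63.6]
[0.52886801 0.29422438 0.20482844] [ 3.63635410e-04  9.99998461e-01  1.48660260e-03 -8.57327954e-04] [4.46638345e-01 2.82471091e-01 1.14629028e+00 8.27826302e-05
 1.71469200e+00 2.01447326e+00] 2.65
z 0.0188 n 262 circ [533.1 269.3] 31.0 ell [533.2 269.2] [58.  61.1]
z 0.019 n 298 circ [536.1 377.5] 30.6 ell [536.5 377.1] [58.7 60.2]
```

View pics/w1.png

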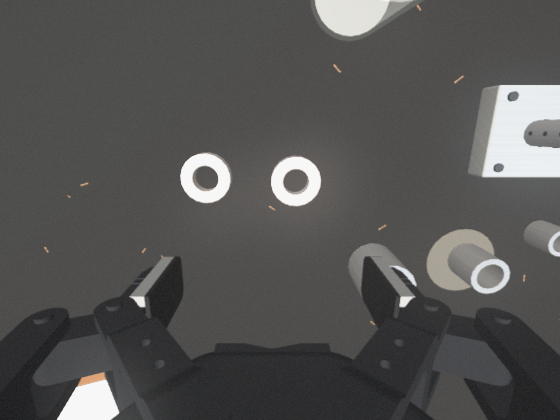

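Wrist view: collars at (296,181) and (206,177), with clear space around them. I'll take the nearer one first.

>>> {"method": "play_rows", "body": {"steps": [[0.43, 2.53, 2.0, 0, 0, 0, 1], [0, 0, 4, 0, 0, 0, 1], [0, 0, 4, 0, 0, 0, 1], [0, 0, 4, 0, 0, 0, 1], [0, 0, 3, 0, 0, 0, 1]]}}

```text
time: 3.12
eef_pos: [0.5324, 0.2651, 0.0325]
tcp_rot: [0.001, 1.0, -0.001, -0.002]
ft_force: [-0.7, 0.5, -0.5]
gripper_width: 0.0853
grip_force: 0.0
```

>>> {"method": "play_rows", "body": {"steps": [[0, 0, 1.5, 0, 0, 0, 1], [0, 0, 1.2, 0, 0, 0, 1], [0, 0, 0.3, 0, 0, 0, 1], [0, 0, 0, 0, 0, 0, 1], [0, 0, 0, 0, 0, 0, 1]]}}

```text
time: 3.53
eef_pos: [0.5347, 0.2672, 0.0077]
tcp_rot: [-0.0, 1.0, -0.0, 0.001]
ft_force: [0.6, -0.2, 0.8]
gripper_width: 0.0855
grip_force: 0.0
```

>>> {"method": "play_rows", "body": {"steps": [[0, 0, 0, 0, 0, 0, 0.2], [0, 0, 0, 0, 0, 0, 0.2], [0, 0, 0, 0, 0, 0, 0.2], [0, 0, 0, 0, 0, 0, 0.2], [0, 0, 0, 0, 0, 0, 0.2]], "force": 30}}

```text
time: 3.95
eef_pos: [0.5339, 0.2673, 0.0064]
tcp_rot: [-0.0, 1.0, 0.0, 0.0]
ft_force: [0.3, -0.5, -0.1]
gripper_width: 0.0512
grip_force: 0.0
```

```bash
python3 - <<'E'
from h import *
s=snap('side');cv2.imwrite('pics/s2.png',cv2.resize(s['pixels'][140:230,180:300,::-1],None,fx=5,fy=5,interpolation=cv2.INTER_CUBIC))
E
```

```text
(no output)
```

View pics/s2.png

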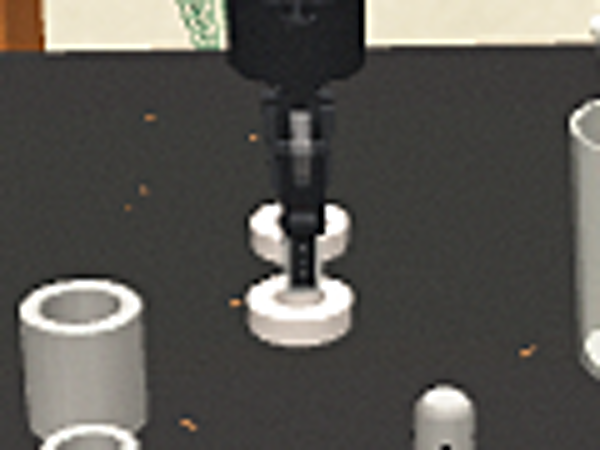

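At 51 mm opening the fingers passed above the collar, so the open tips sit about 13 mm behind the TCP. I'll reopen, go lower and close.

>>> {"method": "play_rows", "body": {"steps": [[-0.06, -0.15, 0, 0, 0, 0, 1], [0, 0, 0, 0, 0, 0, 1], [0, 0, 0, 0, 0, 0, 1], [0, 0, 0, 0, 0, 0, 1], [0, 0, 0, 0, 0, 0, 1]]}}

```text
time: 4.42
eef_pos: [0.5331, 0.2687, 0.006]
tcp_rot: [0.0, 1.0, 0.0, -0.0]
ft_force: [-0.7, 0.1, 0.3]
gripper_width: 0.0854
grip_force: 0.0
```

>>> {"method": "play_rows", "body": {"steps": [[0, 0, 0.5, 0, 0, 0, 1], [0, 0, 0.4, 0, 0, 0, 1], [0, 0, 0.3, 0, 0, 0, 1], [0, 0, 0, 0, 0, 0, 1], [0, 0, 0, 0, 0, 0, 1]]}}

```text
time: 4.83
eef_pos: [0.5329, 0.2686, -0.0064]
tcp_rot: [0.0, 1.0, 0.0, -0.0]
ft_force: [0.1, -0.5, 0.1]
gripper_width: 0.0852
grip_force: 0.0
```

>>> {"method": "play_rows", "body": {"steps": [[0, 0, 0, 0, 0, 0, 0.2], [0, 0, 0, 0, 0, 0, 0.2], [0, 0, 0, 0, 0, 0, 0.2], [0, 0, 0, 0, 0, 0, 0.2], [0, 0, 0, 0, 0, 0, 0.2]], "force": 30}}

```text
time: 5.25
eef_pos: [0.5332, 0.2687, -0.0058]
tcp_rot: [-0.0, 1.0, 0.0, 0.0]
ft_force: [-0.2, 0.3, -0.4]
gripper_width: 0.0512
grip_force: 0.0
```

```bash
python3 - <<'E'
from h import *
s=snap('wrist','w2.png');rings(s,.012,.025,(.4,.68,.15,.5))
s=snap('scene');rings(s,.0145,.025,(.45,.62,.2,.45))
E
```

```text
z 0.0177 n 7917 circ [536.2 375.8] 30.7 ell [536.6 376.2] [59.1 60.7]
z 0.0177 n 6953 circ [533.1 268.3] 30.0 ell [533.  268.5] [59.  59.6]
z 0.018 n 410 circ [443.  180.5] 7.4 ell [442.8 180.2] [ 5.  14.8]
z 0.0188 n 184 circ [532.8 269. ] 30.5 ell [536.4 266.5] [47.8 61.6]
z 0.0188 n 296 circ [536.5 376.1] 30.9 ell [536.5 376.7] [58.4 60.9]
```

View pics/w2.png

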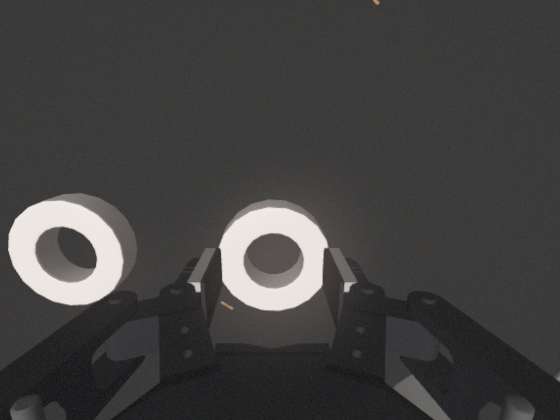

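The wrist view shows the collar between the pads, at columns 219–328. The opening reading may be off, so I'll close fully.

>>> {"method": "play_rows", "body": {"steps": [[0, 0, 0, 0, 0, 0, -0.2], [0, 0, 0, 0, 0, 0, -0.2], [0, 0, 0, 0, 0, 0, -0.2], [0, 0, 0, 0, 0, 0, -0.2], [0, 0, 0, 0, 0, 0, -0.2]], "force": 30}}

```text
time: 5.77
eef_pos: [0.5332, 0.2687, -0.0059]
tcp_rot: [0.0, 1.0, 0.0, 0.0]
ft_force: [-0.3, -0.3, 0.3]
gripper_width: 0.0345
grip_force: 0.0
```

```bash
python3 - <<'E'
from h import *
s=snap('wrist','w3.png');rings(s,.012,.025,(.4,.68,.15,.5))
s=snap('side');cv2.imwrite('pics/s3.png',cv2.resize(s['pixels'][140:230,180:300,::-1],None,fx=5,fy=5,interpolation=cv2.INTER_CUBIC))
print(r.read_state())
a=cv2.imread('pics/w3.png');b=cv2.imread('pics/s3.png');cv2.imwrite('pics/m3.png',np.hstack([cv2.resize(a,(400,300)),cv2.resize(b,(400,300))]))
E
```

```text
z 0.0177 n 7923 circ [535.5 376.2] 31.0 ell [536.4 376.4] [59.1 61.1]
z 0.0177 n 5537 circ [532.8 268.5] 30.0 ell [532.9 268.4] [59.2 59.7]
z 0.0176 n 124 circ [441.4 183.4] 3.9 ell [441.1 183.1] [3.9 7.8]
{'time': 5.8667, 'joints': array([ 4.05037674e-01,  4.18037479e-01,  1.41067465e+00, -9.23162803e-05,
        1.31287859e+00,  1.97567394e+00]), 'joint_vel': array([ 0.00168402, -0.00126808, -0.00132009,  0.00140758,  0.00012189,
        0.00037551]), 'tau': array([-3.57482659e-04, -4.87607718e+01, -3.22725642e+01, -2.92684244e-04,
        6.39093269e-04, -3.84752957e-05]), 'eef_pos': array([ 0.5331449 ,  0.26870159, -0.00593018]), 'tcp_rot': array([4.06418303e-05, 9.99999995e-01, 9.18023003e-05, 1.84697417e-05]), 'ft_force': array([ 0.74906006, -0.28061006, -0.34138399]), 'torque': array([-0.01225903,  0.0245225 , -0.01305567]), 'grip_force': 0.0, 'gripper_width': 0.03446066900738483}
```

View pics/m3.png

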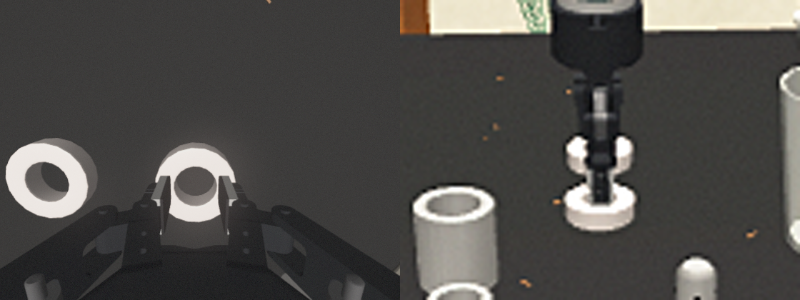

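```bash
python3 - <<'E'
from h import *
s=snap('wrist');P=pts(s)
print('cam',np.round(np.array(s['pose'])[:3,3],3))
m=(s['depth']>0)&(np.hypot(P[...,0]-.533,P[...,1]-.2687)<.06)&(P[...,2]>.0215)
q=P[m];print(len(q),q.min(0),q.max(0))
for lo in np.arange(.021,.08,.005):
    k=q[(q[:,2]>lo)&(q[:,2]<lo+.005)]
    if len(k):print(round(lo,3),len(k),np.round(k.min(0),3),np.round(k.max(0),3))
for uv in [(230,255),(310,255),(230,280),(310,270)]: print(uv,np.round(P[uv[1],uv[0]],4))
E
```

```text
cam [0.6   0.269 0.162]
55035 [0.52012037 0.20973082 0.02161482] [0.55441273 0.32761165 0.12284315]
0.021 127 [0.523 0.243 0.022] [0.545 0.297 0.026]
0.026 301 [0.523 0.238 0.026] [0.545 0.3   0.031]
0.031 339 [0.522 0.239 0.031] [0.545 0.3   0.036]
0.036 408 [0.522 0.239 0.036] [0.545 0.3   0.041]
0.041 405 [0.523 0.238 0.041] [0.545 0.3   0.046]
0.046 467 [0.522 0.239 0.046] [0.545 0.3   0.051]
0.051 386 [0.522 0.239 0.051] [0.545 0.3   0.056]
0.056 824 [0.522 0.235 0.056] [0.546 0.303 0.061]
0.061 706 [0.527 0.224 0.061] [0.547 0.315 0.066]
0.066 1278 [0.522 0.22  0.066] [0.548 0.319 0.071]
0.071 3783 [0.521 0.217 0.071] [0.548 0.32  0.076]
0.076 3636 [0.52  0.216 0.076] [0.547 0.322 0.081]
(230, 255) [0.5448 0.2879 0.0367]
(310, 255) [0.5445 0.2517 0.036 ]
(230, 280) [0.54   0.2861 0.0508]
(310, 270) [0.5394 0.2521 0.0408]
```

>>> {"method": "play_rows", "body": {"steps": [[0, 0, -1, 0, 0, 0, 0.5], [0, 0, 0, 0, 0, 0, 0.5], [0, 0, 0, 0, 0, 0, 0.5], [0, 0, 0, 0, 0, 0, 0.5], [0, 0, 0, 0, 0, 0, 0.5]]}}

```text
time: 6.33
eef_pos: [0.5331, 0.2687, 0.004]
tcp_rot: [0.0, 1.0, 0.0, -0.0]
ft_force: [-0.4, -0.1, 0.2]
gripper_width: 0.0641
grip_force: 0.0
```

```bash
cat >> h.py <<'E'
def tips(s):
    st=r.read_state();e=st['eef_pos'];P=pts(s)
    m=(s['depth']>0)&(abs(P[...,0]-e[0])<.014)&(abs(P[...,1]-e[1])<.065)&(abs(s['depth'])<.3)
    q=P[m]
    for side in(-1,1):
        k=q[(side*(q[:,1]-e[1])>0.005)&(q[:,2]>e[2]+.015)&(q[:,2]<e[2]+.06)]
        h,b=np.histogram(k[:,2]-e[2],bins=np.arange(.015,.061,.003))
        print(side,'w',round(st['gripper_width'],4),h.tolist())
        for lo in(.022,.027,.034,.045):
            j=k[(k[:,2]-e[2]>lo)&(k[:,2]-e[2]<lo+.004)]
            if len(j):print('  dz',lo,'y',np.round((j.min(0)-e)[1],4),np.round((j.max(0)-e)[1],4))
E
python3 - <<'E'
from h import *
s=snap('wrist');tips(s);print(r.read_state()['eef_pos'])
E
```

```text
-1 w 0.0644 [38, 0, 0, 0, 0, 24, 68, 108, 129, 138, 157, 162, 160, 191, 198]
  dz 0.027 y -0.0317 -0.0317
  dz 0.034 y -0.0426 -0.0312
  dz 0.045 y -0.045 -0.0312
1 w 0.0644 [47, 0, 0, 0, 0, 25, 67, 110, 130, 140, 142, 161, 182, 174, 194]
  dz 0.027 y 0.0326 0.0328
  dz 0.034 y 0.0323 0.0441
  dz 0.045 y 0.0322 0.046
[0.53301087 0.26862693 0.00389686]
```

```bash
python3 - <<'E'
from h import *
s=snap('wrist');P=pts(s);e=r.read_state()['eef_pos']
for v in(300,320,340,345,350,360,380,410): print(v,np.round(P[v,[240,272,300]]-e,4).tolist())
E
```

```text
300 [[-0.0407, 0.021, -0.0041], [-0.0406, 0.0002, -0.004], [-0.0412, -0.018, -0.005]]
320 [[-0.0553, 0.0213, -0.0037], [-0.0558, 0.0002, -0.0044], [-0.0556, -0.0182, -0.0041]]
340 [[-0.0701, 0.0217, -0.0028], [-0.0716, 0.0002, -0.0047], [-0.0711, -0.0186, -0.0041]]
345 [[0.01, 0.009, 0.0986], [-0.0743, 0.0002, -0.0031], [0.0102, -0.0073, 0.0989]]
350 [[0.0099, 0.0088, 0.1005], [0.01, 0.0003, 0.1005], [0.0097, -0.0072, 0.1002]]
360 [[0.011, 0.0083, 0.1052], [0.0115, 0.0003, 0.1058], [0.0106, -0.0068, 0.1048]]
380 [[0.0104, 0.0078, 0.1108], [0.0115, 0.0003, 0.1118], [0.0107, -0.0062, 0.111]]
410 [[0.0106, 0.007, 0.1186], [0.0097, 0.0003, 0.1179], [0.0115, -0.0054, 0.1194]]
```

>>> {"method": "play_rows", "body": {"steps": [[0, 0, 0.5, 0, 0, 0, 0.85], [0, 0, 0.5, 0, 0, 0, 0.85], [0, 0, 0.5, 0, 0, 0, 0.85], [0, 0, 0.5, 0, 0, 0, 0.85], [0, 0, 0.4, 0, 0, 0, 0.85]]}}

```text
time: 6.85
eef_pos: [0.5327, 0.2685, -0.021]
tcp_rot: [0.0, 1.0, 0.0, -0.001]
ft_force: [-0.2, -0.7, -1.2]
gripper_width: 0.079
grip_force: 0.0
```

>>> {"method": "play_rows", "body": {"steps": [[0, 0, 0.2, 0, 0, 0, 0.85], [0, 0, 0, 0, 0, 0, 0], [0, 0, 0, 0, 0, 0, 0], [0, 0, 0, 0, 0, 0, 0], [0, 0, 0, 0, 0, 0, 0]], "force": 30}}

```text
time: 7.27
eef_pos: [0.5334, 0.2688, -0.0216]
tcp_rot: [-0.0, 1.0, 0.0, 0.0]
ft_force: [0.5, 0.3, 1.4]
gripper_width: 0.0586
grip_force: 32.4
```

The collar is gripped (58.6 mm, 32 N). The real tips sit about 30 mm behind the reported TCP, so the collar bottom is at eef + 21.6 mm. I'll lift and carry it to the spindle.

>>> {"method": "play_rows", "body": {"steps": [[0, 0, -2, 0, 0, 0, 0], [0, 0, -3, 0, 0, 0, 0], [0, 0, -3, 0, 0, 0, 0], [0, 0, -3, 0, 0, 0, 0], [0, 0, -1.2, 0, 0, 0, 0]]}}

```text
time: 7.68
eef_pos: [0.5349, 0.2695, 0.1053]
tcp_rot: [-0.001, 1.0, 0.0, 0.003]
ft_force: [0.6, 0.4, 0.4]
gripper_width: 0.0583
grip_force: 32.5
```

>>> {"method": "play_rows", "body": {"steps": [[0.8, 3.3, 0, 0, 0, 0, 0], [0.8, 3.3, 0, 0, 0, 0, 0], [0.8, 3.3, 0, 0, 0, 0, 0], [0.8, 3.3, 0, 0, 0, 0, 0], [0.8, 3.3, 0, 0, 0, 0, 0]]}}

```text
time: 8.1
eef_pos: [0.5729, 0.1022, 0.0992]
tcp_rot: [0.0, 1.0, 0.0, -0.0]
ft_force: [0.4, -0.0, -0.2]
gripper_width: 0.0587
grip_force: 32.5
```

>>> {"method": "play_rows", "body": {"steps": [[0.8, 3.3, 0, 0, 0, 0, 0], [0.8, 3.3, 0, 0, 0, 0, 0], [0.2, 2.5, 0, 0, 0, 0, 0], [0, 0, 0, 0, 0, 0, 0], [0, 0, 0, 0, 0, 0, 0]]}}

```text
time: 8.52
eef_pos: [0.5909, 0.0116, 0.0991]
tcp_rot: [-0.0, 1.0, -0.001, -0.001]
ft_force: [-0.4, 0.1, -0.2]
gripper_width: 0.0586
grip_force: 32.6
```

```bash
python3 - <<'E'
from h import *
s=snap('wrist','w4.png');st=r.read_state();print(st['eef_pos'],st['gripper_width'])
rings(s,.108,.125,(.5,.68,-.06,.07));print('spindle');rings(s,.086,.098,(.56,.62,-.03,.04),5);print('base');rings(s,.027,.033,(.5,.68,-.25,.1))
s=snap('scene');rings(s,.086,.1,(.56,.62,-.03,.04),5)
rings(s,.125,.139,(.5,.68,-.06,.07))
E
```

```text
[0.59084761 0.0127137  0.09929661] 0.058495586323715494
z 0.1236 n 67 circ [617.    9.3] 13.4 ell [612.8   8.5] [14.9 32.8]
z 0.1236 n 186 circ [588.6  12.1] 15.4 ell [591.   11.8] [31.2 32.8]
spindle
z 0.0932 n 288 circ [582.8   7.2] 10.6 ell [582.7   7.7] [10.9 20.8]
base
z 0.0298 n 19368 circ [606.2 -64. ] 123.3 ell [602.6 -67.3] [130.5 268.4]
z 0.0298 n 747 circ [544.3  12.2] 24.8 ell [549.2  12.7] [24.8 50.5]Traceback (most recent call last):
  File "<stdin>", line 4, in <module>
  File "h.py", line 21, in rings
    print('z',round(float(np.median(q[:,2])),4),'n',st[i,4],'circ',np.round(c,1),round(R,1),'ell',np.round(e[0],1),np.round(e[1],1))
                                                                                                           ~^^^
TypeError: 'NoneType' object is not subscriptable
```

View pics/w4.png

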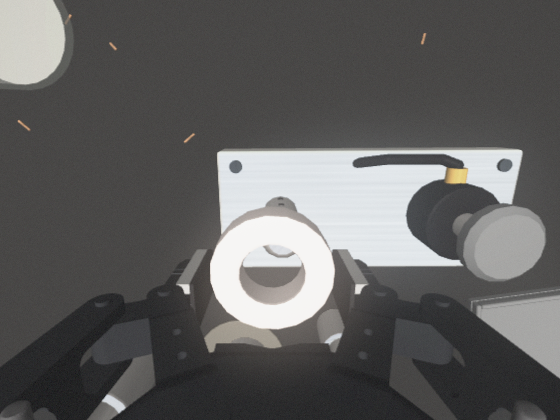

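```bash
cat >> h.py <<'E'
from scipy.optimize import least_squares
def cyl(s,z0,z1,c,R,rad=.022):
    P=pts(s);q=P[(s['depth']>0)&(P[...,2]>z0)&(P[...,2]<z1)&(np.hypot(P[...,0]-c[0],P[...,1]-c[1])<rad)]
    if len(q)<15:print('few',len(q));return
    f=least_squares(lambda p:np.hypot(q[:,0]-p[0],q[:,1]-p[1])-R,c,loss='soft_l1',f_scale=.001)
    print('cyl',len(q),np.round(f.x*1000,1),'rms',round(1000*np.sqrt(np.mean(f.fun**2)),2))
E
python3 - <<'E'
from h import *
w=snap('wrist')
for n,s in(('wrist',w),('side',snap('side')),('scene',snap('scene'))):
    print(n);cyl(s,.045,.086,(.591,.005),.014)
P=pts(w);b=(abs(P[...,2]-.030)<.002)&(w['depth']>0)&(P[...,0]>.53)&(P[...,0]<.65)&(P[...,1]<.08)&(P[...,1]>-.2)
q=P[b]
for y in(-.16,-.1,-.06,.03,.045): 
    k=q[abs(q[:,1]-y)<.006];print(y,np.round([k[:,0].min(),k[:,0].max()],4))
for x in (.56,.6,.63):
    k=q[abs(q[:,0]-x)<.006];print(x,np.round([k[:,1].min(),k[:,1].max()],4))
h=P[(P[...,2]>.1)&(P[...,2]<.112)&(P[...,1]<-.08)&(P[...,0]>.5)]
print('plunger',cv2.minEnclosingCircle((h[:,:2]*1000).astype(np.float32)),np.median(h[:,2]))
rings(w,.0,.2,(.5,.68,-.03,.06),5000)
k=P[(abs(P[...,2]-.1388)<.003)&(np.hypot(P[...,0]-.591,P[...,1]-.0125)<.034)]
print('collar top',len(k),cv2.minEnclosingCircle((k[:,:2]*1000).astype(np.float32)),r.read_state()['eef_pos'])
E
```

```text
wrist
cyl 163 [590.5   5.7] rms 0.22
side
cyl 189 [591.3   5.7] rms 1.1
scene
cyl 88 [589.7   5.7] rms 1.33
-0.16 [0.6075 0.6408]
-0.1 [0.5424 0.6409]
-0.06 [0.5464 0.6408]
0.03 [0.5415 0.6407]
0.045 [0.5806 0.6408]
0.56 [-0.1274  0.0333]
0.6 [-0.1841  0.0552]
0.63 [-0.184   0.0553]
plunger ((591.1659545898438, -123.53057098388672), 24.578445434570312) 0.10588434601867985
z 0.1384 n 28956 circ [596.6  12.1] 91.0 ell [608.6  14. ] [ 98.3 205.3]
collar top 8657 ((592.7044677734375, 12.48233413696289), 33.40098571777344) [0.59103443 0.01390053 0.09992012]
```

>>> {"method": "play_rows", "body": {"steps": [[0, 0.75, 0, 0, 0, 0, 0], [0, 0, 0, 0, 0, 0, 0], [0, 0, 1.2, 0, 0, 0, 0], [0, 0, 1.2, 0, 0, 0, 0], [0, 0, 0.8, 0, 0, 0, 0]]}}

```text
time: 9.18
eef_pos: [0.5902, 0.0053, 0.0655]
tcp_rot: [-0.0, 1.0, 0.0, -0.001]
ft_force: [-0.4, -0.8, -0.4]
gripper_width: 0.0586
grip_force: 32.6
```

>>> {"method": "play_rows", "body": {"steps": [[0, 0, 0.3, 0, 0, 0, 0], [0, 0, 0.3, 0, 0, 0, 0], [0, 0, 0.3, 0, 0, 0, 0], [0, 0, 0.3, 0, 0, 0, 0], [0, 0, 0, 0, 0, 0, 0]]}}

```text
time: 9.6
eef_pos: [0.591, 0.0052, 0.0556]
tcp_rot: [0.0, 1.0, 0.0, -0.0]
ft_force: [-0.2, -1.1, -0.9]
gripper_width: 0.0587
grip_force: 32.6
```

```bash
python3 - <<'E'
from h import *
s=r.read_state();print(s['eef_pos'],s['ft_force'],s['torque'],s['gripper_width'])
E
```

```text
[0.59104185 0.00524188 0.05563329] [-0.15121349 -1.10816535 -0.86723118] [-0.00183807 -0.05044121  0.02728811] 0.05873582658711777
```

>>> {"method": "play_rows", "body": {"steps": [[0, 0.02, 1, 0, 0, 0, 0], [0, 0, 1, 0, 0, 0, 0], [0, 0, 1, 0, 0, 0, 0], [0, 0, 1, 0, 0, 0, 0], [0, 0, 0.5, 0, 0, 0, 0]]}}

```text
time: 10.02
eef_pos: [0.59, 0.005, 0.0086]
tcp_rot: [-0.0, 1.0, 0.0, -0.002]
ft_force: [-0.1, -0.1, -0.9]
gripper_width: 0.0589
grip_force: 32.6
```

>>> {"method": "play_rows", "body": {"steps": [[0, 0, 0, 0, 0, 0, 0.9], [0, 0, 0, 0, 0, 0, 0.9], [0, 0, 0, 0, 0, 0, 0.9], [0, 0, 0, 0, 0, 0, 0.9], [0, 0, -2, 0, 0, 0, 0.9]]}}

```text
time: 10.43
eef_pos: [0.5889, 0.0051, 0.0278]
tcp_rot: [-0.0, 1.0, 0.0, -0.003]
ft_force: [-0.0, 0.1, -0.3]
gripper_width: 0.081
grip_force: 0.0
```

>>> {"method": "play_rows", "body": {"steps": [[0, 0, -3, 0, 0, 0, 0.9], [0, 0, -4, 0, 0, 0, 0.9], [-0.5, -3.3, -3, 0, 0, 0, 0.9], [-0.5, -3.6, 0, 0, 0, 0, 0.9], [-0.5, -3.6, 0, 0, 0, 0, 0.9]]}}

```text
time: 10.85
eef_pos: [0.5779, 0.1084, 0.1328]
tcp_rot: [-0.0, 1.0, -0.001, 0.003]
ft_force: [0.8, 0.4, -1.1]
gripper_width: 0.0813
grip_force: 0.0
```

```bash
python3 - <<'E'
from h import *
print(r.read_state()['eef_pos'])
s=snap('wrist');print('col');rings(s,.012,.025,(.4,.66,.15,.5));print('on seat');rings(s,.043,.053,(.53,.65,-.05,.06))
s=snap('scene');rings(s,.012,.025,(.4,.66,.3,.5))
E
```

```text
[0.57794701 0.10844039 0.13280259]
col
z 0.0175 n 1370 circ [536.9 375.5] 30.0 ell [536.3 370.7] [47.1 60.7]
z 0.0186 n 236 circ [437.  171.4] 22.8 ell [427.  168.6] [41.9 53. ]
on seat
z 0.0477 n 2218 circ [590.    6.3] 29.9 ell [590.1   6.2] [59.  59.2]
z 0.0186 n 311 circ [536.1 377.2] 30.8 ell [536.1 377.2] [58.3 60.4]
```

First collar is seated (top at 47.7 mm). The second hasn't moved, still at (536.5, 376.8).

>>> {"method": "play_rows", "body": {"steps": [[-0.6, -3.7, 0, 0, 0, 0, 0.9], [-0.6, -3.7, 0, 0, 0, 0, 0.9], [-0.6, -3.7, 0, 0, 0, 0, 0.9], [-0.6, -3.7, 0, 0, 0, 0, 0.9], [-0.6, -3.7, 0, 0, 0, 0, 0.9]]}}

```text
time: 11.37
eef_pos: [0.5464, 0.2937, 0.1294]
tcp_rot: [-0.0, 1.0, -0.0, 0.0]
ft_force: [0.1, 0.0, -0.6]
gripper_width: 0.0812
grip_force: 0.0
```

>>> {"method": "play_rows", "body": {"steps": [[-0.6, -3.7, 0, 0, 0, 0, 0.9], [-0.3, -3.7, 0, 0, 0, 0, 0.9], [0, 0, 0, 0, 0, 0, 0.9], [0, 0, 0, 0, 0, 0, 0.9], [0, 0, 0, 0, 0, 0, 0.9]]}}

```text
time: 11.78
eef_pos: [0.5378, 0.3659, 0.1288]
tcp_rot: [0.0, 1.0, -0.0, 0.0]
ft_force: [0.3, -0.8, -0.0]
gripper_width: 0.0811
grip_force: 0.0
```

```bash
python3 - <<'E'
from h import *
print(r.read_state()['eef_pos'])
s=snap('wrist');print('col');rings(s,.012,.025,(.4,.66,.25,.5))
E
```

```text
[0.53782598 0.36585605 0.12883658]
col
z 0.0177 n 2208 circ [536.6 376.7] 29.9 ell [536.7 376.7] [59.1 59.2]
```

>>> {"method": "play_rows", "body": {"steps": [[-0.08, -1.07, 3, 0, 0, 0, 0.9], [0, 0, 3.8, 0, 0, 0, 0.9], [0, 0, 3.8, 0, 0, 0, 0.9], [0, 0, 2.5, 0, 0, 0, 0.9], [0, 0, 1, 0, 0, 0, 0.9]]}}

```text
time: 12.25
eef_pos: [0.5349, 0.3741, -0.0172]
tcp_rot: [0.002, 1.0, -0.001, -0.003]
ft_force: [0.2, -0.7, -0.8]
gripper_width: 0.081
grip_force: 0.0
```

>>> {"method": "play_rows", "body": {"steps": [[0, 0, 0.95, 0, 0, 0, 0.9], [0, 0, 0, 0, 0, 0, 0.9], [0, 0, 0, 0, 0, 0, 0], [0, 0, 0, 0, 0, 0, 0], [0, 0, 0, 0, 0, 0, 0]]}}

```text
time: 12.67
eef_pos: [0.5384, 0.3781, -0.0184]
tcp_rot: [-0.001, 1.0, -0.0, 0.002]
ft_force: [-0.0, -2.2, 5.3]
gripper_width: 0.0576
grip_force: 32.4
```

>>> {"method": "play_rows", "body": {"steps": [[0, 0, 0, 0, 0, 0, 0], [0, 0, 0, 0, 0, 0, 0], [0, 0, 0, 0, 0, 0, 0], [0, 0, 0, 0, 0, 0, 0], [0, 0, 0, 0, 0, 0, 0]]}}

```text
time: 13.08
eef_pos: [0.5384, 0.3781, -0.0184]
tcp_rot: [-0.001, 1.0, 0.0, 0.002]
ft_force: [-0.0, -0.8, 7.9]
gripper_width: 0.0578
grip_force: 32.6
```

```bash
python3 - <<'E'
from h import *
st=r.read_state();print(st['eef_pos'],st['ft_force'],st['torque'])
w=snap('wrist');tips(w)
P=pts(w);m=(w['depth']>0)&(np.hypot(P[...,0]-.537,P[...,1]-.377)<.026)&(np.hypot(P[...,0]-.537,P[...,1]-.377)>.018)&(P[...,2]>.01)&(P[...,2]<.03)
q=P[m];A=np.c_[q[:,:2]-[.537,.377],np.ones(len(q))];print('plane',np.linalg.lstsq(A,q[:,2],rcond=None)[0])
rings(w,.012,.03,(.4,.66,.25,.5))
E
```

```text
[ 0.53838199  0.378125   -0.01838616] [-0.04141095 -0.78601458  7.89908491] [-0.26750556  0.00487592  0.0190543 ]
-1 w 0.0577 [857, 1776, 37, 49, 47, 61, 782, 1101, 123, 135, 140, 158, 175, 164, 197]
  dz 0.022 y -0.0252 -0.0093
  dz 0.027 y -0.0286 -0.0091
  dz 0.034 y -0.041 -0.005
  dz 0.045 y -0.0418 -0.0281
1 w 0.0577 [856, 1763, 41, 50, 44, 60, 699, 1181, 140, 121, 142, 161, 157, 183, 185]
  dz 0.022 y 0.0097 0.0277
  dz 0.027 y 0.0099 0.0295
  dz 0.034 y 0.0053 0.0411
  dz 0.045 y 0.0289 0.0428
plane [-0.00038547  0.00099004  0.01789148]
z 0.0178 n 9507 circ [545.  378.3] 42.4 ell [537.3 378.4] [56.9 85.2]
```

>>> {"method": "play_rows", "body": {"steps": [[0, 0, -1, 0, 0, 0, 0], [0, 0, -3, 0, 0, 0, 0], [0, 0, -4, 0, 0, 0, 0], [0, 0, -4, 0, 0, 0, 0], [0, 0, -2, 0, 0, 0, 0]]}}

```text
time: 13.55
eef_pos: [0.5383, 0.3785, 0.1261]
tcp_rot: [-0.002, 1.0, 0.0, 0.004]
ft_force: [1.0, 0.2, 0.5]
gripper_width: 0.0578
grip_force: 32.4
```

>>> {"method": "play_rows", "body": {"steps": [[0.7, 3.7, 0, 0, 0, 0, 0], [0.7, 3.7, 0, 0, 0, 0, 0], [0.7, 3.7, 0, 0, 0, 0, 0], [0.7, 3.7, 0, 0, 0, 0, 0], [0.7, 3.7, 0, 0, 0, 0, 0]]}}

```text
time: 13.97
eef_pos: [0.5719, 0.1908, 0.1198]
tcp_rot: [-0.0, 1.0, 0.0, 0.001]
ft_force: [0.1, 0.4, -0.2]
gripper_width: 0.0575
grip_force: 32.4
```

>>> {"method": "play_rows", "body": {"steps": [[0.7, 3.7, 0, 0, 0, 0, 0], [0.7, 3.7, 0, 0, 0, 0, 0], [0.4, 3.2, 0, 0, 0, 0, 0], [0, 0, 0, 0, 0, 0, 0], [0, 0, 0, 0, 0, 0, 0]]}}

```text
time: 14.38
eef_pos: [0.5901, 0.0849, 0.1196]
tcp_rot: [-0.0, 1.0, -0.001, 0.001]
ft_force: [-1.1, 1.2, 0.4]
gripper_width: 0.0577
grip_force: 32.4
```

```bash
cat >> h.py <<'E'
def held(s):
    st=r.read_state();e=st['eef_pos'];P=pts(s);print('eef',np.round(e,4),'w',round(st['gripper_width'],4))
    d=np.hypot(P[...,0]-e[0],P[...,1]-e[1]);z=P[...,2]-e[2]
    m=(s['depth']>0)&(d<.028)&(d>.013)&(abs(P[...,1]-e[1])<.026)&(z>.03)&(z<.055)
    q=P[m]
    z0=np.median(q[:,2]);q=q[abs(q[:,2]-z0)<.003]
    A=np.c_[q[:,:2]-e[:2],np.ones(len(q))];print('top',z0,'minus eef',z0-e[2],'plane',np.round(np.linalg.lstsq(A,q[:,2],rcond=None)[0],4))
    # bore: lowest-radius boundary -> fit circle to inner edge of the top face mask
    full=((abs(P[...,2]-z0)<.0025)&(d<.036)).astype(np.uint8)
    full=cv2.morphologyEx(full,cv2.MORPH_OPEN,np.ones((3,3)))
    cs,hi=cv2.findContours(full,cv2.RETR_CCOMP,cv2.CHAIN_APPROX_NONE)
    inn=[c for c,h in zip(cs,hi[0]) if h[3]>=0]
    if inn:
        c=max(inn,key=cv2.contourArea)[:,0];q=P[c[:,1],c[:,0]];q=q[abs(q[:,2]-z0)<.003]
        f=least_squares(lambda p:np.hypot(q[:,0]-p[0],q[:,1]-p[1])-p[2],[*e[:2],.0155],loss='soft_l1',f_scale=.001)
        print('bore',np.round(f.x*1000,1),'n',len(q))
E
python3 - <<'E'
from h import *
held(snap('wrist'));held(snap('wrist'))
E
```

```text
eef [0.5899 0.0862 0.1194] w 0.0576
top 0.15567225853939512 minus eef 0.03628130467621343 plane [-0.0009 -0.0026  0.1556]
bore [588.5  85.4  15.6] n 184
eef [0.5898 0.0871 0.1192] w 0.0575
top 0.15550182993588568 minus eef 0.03631241010254341 plane [-0.0009 -0.0015  0.1555]
bore [588.4  86.7  15.6] n 179
```

>>> {"method": "play_rows", "body": {"steps": [[0.22, 2.7, 0, 0, 0, 0, 0], [0, 2.7, 0, 0, 0, 0, 0], [0, 2.7, 1, 0, 0, 0, 0], [0, 0, 1, 0, 0, 0, 0], [0, 0, 0, 0, 0, 0, 0]]}}

```text
time: 14.9
eef_pos: [0.5908, 0.0059, 0.0963]
tcp_rot: [-0.0, 1.0, -0.0, -0.002]
ft_force: [-0.4, 0.9, -0.4]
gripper_width: 0.0578
grip_force: 32.4
```

>>> {"method": "play_rows", "body": {"steps": [[0, 0, 0, 0, 0, 0, 0], [0, 0, 0, 0, 0, 0, 0], [0, 0, 0, 0, 0, 0, 0], [0, 0, 0, 0, 0, 0, 0], [0, 0, 0, 0, 0, 0, 0]]}}

```text
time: 15.32
eef_pos: [0.5922, 0.006, 0.0989]
tcp_rot: [0.0, 1.0, 0.001, 0.0]
ft_force: [-0.2, 0.8, -0.8]
gripper_width: 0.0576
grip_force: 32.4
```

```bash
python3 - <<'E'
from h import *
s=snap('wrist');held(s);cyl(s,.06,.086,(.5907,.0055),.014)
E
```

```text
eef [0.5921 0.0058 0.0988] w 0.0577
top 0.13501173894845597 minus eef 0.036205043932646314 plane [-0.0025 -0.0013  0.135 ]
bore [590.6   6.5  15.6] n 182
few 0
```

>>> {"method": "play_rows", "body": {"steps": [[0, 0.05, 1, 0, 0, 0, 0], [0, 0, 1, 0, 0, 0, 0], [0, 0, 0.7, 0, 0, 0, 0], [0, 0, 0.3, 0, 0, 0, 0], [0, 0, 0.3, 0, 0, 0, 0]]}}

```text
time: 15.78
eef_pos: [0.5915, 0.0048, 0.0642]
tcp_rot: [0.0, 1.0, 0.0, -0.001]
ft_force: [-0.4, -0.5, -0.6]
gripper_width: 0.0572
grip_force: 32.4
```

>>> {"method": "play_rows", "body": {"steps": [[0, 0, 0.4, 0, 0, 0, 0], [0, 0, 0.4, 0, 0, 0, 0], [0, 0, 0.4, 0, 0, 0, 0], [0, 0, 0.4, 0, 0, 0, 0], [0, 0, 0.4, 0, 0, 0, 0]]}}

```text
time: 16.2
eef_pos: [0.592, 0.0048, 0.0451]
tcp_rot: [0.0, 1.0, 0.0, 0.0]
ft_force: [0.3, 0.6, -0.8]
gripper_width: 0.0574
grip_force: 32.4
```

>>> {"method": "play_rows", "body": {"steps": [[0, 0, 0.5, 0, 0, 0, 0], [0, 0, 0.5, 0, 0, 0, 0], [0, 0, 0.4, 0, 0, 0, 0], [0, 0, 0, 0, 0, 0, 0], [0, 0, 0, 0, 0, 0, 0]]}}

```text
time: 16.62
eef_pos: [0.5918, 0.0048, 0.0311]
tcp_rot: [0.0, 1.0, 0.0, -0.0]
ft_force: [-0.1, 0.8, -0.5]
gripper_width: 0.0579
grip_force: 32.4
```

>>> {"method": "play_rows", "body": {"steps": [[0, 0, 0, 0, 0, 0, 0.9], [0, 0, 0, 0, 0, 0, 0.9], [0, 0, 0, 0, 0, 0, 0.9], [0, 0, 0, 0, 0, 0, 0.9], [0, 0, -2, 0, 0, 0, 0.9]]}}

```text
time: 17.03
eef_pos: [0.5894, 0.005, 0.0476]
tcp_rot: [-0.0, 1.0, 0.0, -0.004]
ft_force: [0.3, 0.6, -0.5]
gripper_width: 0.0814
grip_force: 0.0
```

>>> {"method": "play_rows", "body": {"steps": [[0, 0, -3, 0, 0, 0, 0.9], [0, 0, -4, 0, 0, 0, 0.9], [-3, -0.5, -1, 0, 0, 0, 0.9], [-3.5, -1, 0, 0, 0, 0, 0.9], [-3.5, -1, 0, 0, 0, 0, 0.9]]}}

```text
time: 17.45
eef_pos: [0.4915, 0.0298, 0.1327]
tcp_rot: [0.0, 1.0, -0.0, 0.001]
ft_force: [0.1, 0.4, 0.6]
gripper_width: 0.0814
grip_force: 0.0
```

>>> {"method": "play_rows", "body": {"steps": [[-3.5, -1, 0, 0, 0, 0, 0.9], [-2.5, -0.3, 0, 0, 0, 0, 0.9], [0, 0, 0, 0, 0, 0, 0.9], [0, 0, 0, 0, 0, 0, 0.9], [0, 0, 0, 0, 0, 0, 0.9]]}}

```text
time: 17.87
eef_pos: [0.4326, 0.0427, 0.132]
tcp_rot: [0.0, 1.0, 0.0, 0.001]
ft_force: [0.7, -0.6, 0.6]
gripper_width: 0.0811
grip_force: 0.0
```

```bash
python3 - <<'E'
from h import *
print(r.read_state()['eef_pos'])
s=snap('wrist','w5.png');print('stack');rings(s,.06,.07,(.53,.65,-.05,.06));print('keeper');rings(s,.048,.06,(.38,.47,0,.09));cyl(s,.01,.045,(.4285,.0425),.023,.035)
print('pad');rings(s,.0022,.0065,(.37,.49,-.02,.1),200)
s=snap('scene');rings(s,.06,.072,(.53,.65,-.05,.06))
a=s['pixels'][150:330,220:420,::-1]
cv2.imwrite('pics/m5.png',np.hstack([cv2.imread('pics/w5.png')[:, :],cv2.resize(a,(466,420))])[:, :1026]);i=cv2.imread('pics/m5.png');cv2.imwrite('pics/m5.png',cv2.resize(i,(800,328)))
E
```

```text
[0.43264437 0.04271288 0.13200209]
stack
z 0.0658 n 2294 circ [583.5   5.7] 28.9 ell [577.    5.9] [31.9 56.6]
keeper
z 0.0536 n 1250 circ [428.1  40.5] 22.9 ell [428.   40.4] [45.3 45.3]
cyl 686 [434.8  43.5] rms 4.46
pad
z 0.0038 n 3330 circ [425.1  45.2] 44.8 ell [425.1  45.1] [88.9 89.1]
z 0.0038 n 420 circ [424.2  40.4] 14.7 ell [422.2  40.3] [20.  28.4]
z 0.067 n 204 circ [590.2   6.9] 31.6 ell [589.9   6.9] [58.2 62.2]
```

View pics/m5.png

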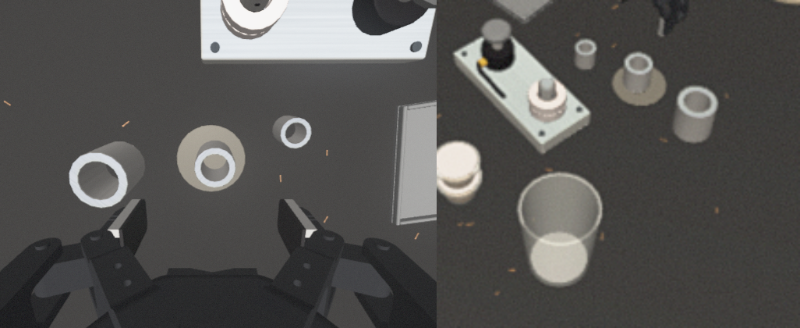

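Both collars are seated, with the stack's top at 66–67 mm. The keeper is at (428.0, 40.4) and the pad centre at (425.1, 45.1). Next I grip the keeper, the middle sleeve at crop (215,167).

>>> {"method": "play_rows", "body": {"steps": [[-0.46, 0.23, 2.7, 0, 0, 0, 0.7], [0, 0, 3.5, 0, 0, 0, 0.7], [0, 0, 3.5, 0, 0, 0, 0.7], [0, 0, 2.5, 0, 0, 0, 0.7], [0, 0, 1.5, 0, 0, 0, 0.7]]}}

```text
time: 18.38
eef_pos: [0.4259, 0.0402, -0.0091]
tcp_rot: [0.0, 1.0, -0.0, -0.003]
ft_force: [-0.4, -0.9, 0.1]
gripper_width: 0.0726
grip_force: 0.0
```

>>> {"method": "play_rows", "body": {"steps": [[0, 0, 0, 0, 0, 0, 0.7], [0, 0, 0, 0, 0, 0, -0.3], [0, 0, 0, 0, 0, 0, -0.3], [0, 0, 0, 0, 0, 0, -0.3], [0, 0, 0, 0, 0, 0, -0.3]], "force": 50}}

```text
time: 18.8
eef_pos: [0.429, 0.0405, -0.0038]
tcp_rot: [0.0, 1.0, 0.0, 0.002]
ft_force: [1.2, 0.7, 3.9]
gripper_width: 0.0444
grip_force: 51.6
```

>>> {"method": "play_rows", "body": {"steps": [[0, 0, 0, 0, 0, 0, -0.3], [0, 0, 0, 0, 0, 0, -0.3], [0, 0, 0, 0, 0, 0, -0.3], [0, 0, 0, 0, 0, 0, -0.3], [0, 0, 0, 0, 0, 0, -0.3]]}}

```text
time: 19.22
eef_pos: [0.429, 0.0404, -0.0038]
tcp_rot: [0.0, 1.0, 0.0, 0.002]
ft_force: [2.1, -0.4, 5.5]
gripper_width: 0.0446
grip_force: 51.9
```

```bash
cat >> h.py <<'E'
def bore(s,z0,c,rad=.034,tol=.0025):
    P=pts(s);d=np.hypot(P[...,0]-c[0],P[...,1]-c[1]);m=((abs(P[...,2]-z0)<tol)&(d<rad)&(s['depth']>0)).astype(np.uint8)
    m=cv2.morphologyEx(m,cv2.MORPH_OPEN,np.ones((3,3)))
    cs,hi=cv2.findContours(m,cv2.RETR_CCOMP,cv2.CHAIN_APPROX_NONE)
    inn=[c_ for c_,h in zip(cs,hi[0]) if h[3]>=0]
    if not inn: print('no bore',m.sum());return
    k=max(inn,key=cv2.contourArea)[:,0];q=P[k[:,1],k[:,0]];q=q[abs(q[:,2]-z0)<tol]
    f=least_squares(lambda p:np.hypot(q[:,0]-p[0],q[:,1]-p[1])-p[2],[*c,.0155],loss='soft_l1',f_scale=.001)
    a=P[m>0];A=np.c_[a[:,:2]-c,np.ones(len(a))];print('bore',np.round(f.x*1000,1),'n',len(q),'top',np.round(np.median(a[:,2]),4),'tilt',np.round(np.linalg.lstsq(A,a[:,2],rcond=None)[0][:2],3))
E
python3 - <<'E'
from h import *
st=r.read_state();print(st['eef_pos'],st['gripper_width'],st['ft_force'])
bore(snap('wrist'),.054,st['eef_pos'][:2])
E
```

```text
[ 0.42897768  0.04042153 -0.00382347] 0.04455642079731287 [ 2.07724024 -0.42265888  5.52244316]
bore [428.2  40.8  15.6] n 210 top 0.0537 tilt [0.001 0.   ]
```

>>> {"method": "play_rows", "body": {"steps": [[0, 0, -1.5, 0, 0, 0, -0.3], [0, 0, -3, 0, 0, 0, -0.3], [0, 0, -3, 0, 0, 0, -0.3], [0, 0, -3, 0, 0, 0, -0.3], [0, 0, -2, 0, 0, 0, -0.3]]}}

```text
time: 19.68
eef_pos: [0.4278, 0.0406, 0.1223]
tcp_rot: [-0.0, 1.0, 0.0, 0.001]
ft_force: [0.2, 0.6, -2.6]
gripper_width: 0.0442
grip_force: 52.0
```

>>> {"method": "play_rows", "body": {"steps": [[3, 0.7, 0, 0, 0, 0, -0.3], [3.5, 0.7, 0, 0, 0, 0, -0.3], [3.5, 0.7, 0, 0, 0, 0, -0.3], [3.5, 0.7, 0, 0, 0, 0, -0.3], [2.75, 0.73, 0, 0, 0, 0, -0.3]]}}

```text
time: 20.1
eef_pos: [0.5914, 0.0049, 0.1187]
tcp_rot: [-0.0, 1.0, 0.0, -0.0]
ft_force: [0.7, -0.4, -1.9]
gripper_width: 0.0448
grip_force: 51.9
```

>>> {"method": "play_rows", "body": {"steps": [[0, 0, 0, 0, 0, 0, -0.3], [0, 0, 0, 0, 0, 0, -0.3], [0, 0, 0, 0, 0, 0, -0.3], [0, 0, 0, 0, 0, 0, -0.3], [0, 0, 0, 0, 0, 0, -0.3]]}}

```text
time: 20.52
eef_pos: [0.5892, 0.0056, 0.12]
tcp_rot: [0.0, 1.0, 0.0, 0.0]
ft_force: [-0.4, 0.2, -2.3]
gripper_width: 0.0444
grip_force: 51.9
```

```bash
python3 - <<'E'
from h import *
st=r.read_state();e=st['eef_pos'];print(e,st['gripper_width'],st['ft_force'])
s=snap('wrist');bore(s,e[2]+.0575,e[:2]);bore(s,e[2]+.0575,e[:2]);cyl(s,.07,.086,(.5907,.0055),.014)
E
```

```text
[0.58920524 0.00556402 0.12004723] 0.04437848211691052 [-0.43173335  0.18848943 -2.29126423]
bore [588.7   6.   15.6] n 218 top 0.1774 tilt [-0.002  0.001]
bore [588.7   6.   15.6] n 218 top 0.1774 tilt [-0.002  0.001]
cyl 183 [590.5   5.6] rms 0.22
```

>>> {"method": "play_rows", "body": {"steps": [[0.18, 0.05, 0, 0, 0, 0, -0.3], [0, 0, 1.2, 0, 0, 0, -0.3], [0, 0, 1, 0, 0, 0, -0.3], [0, 0, 0.4, 0, 0, 0, -0.3], [0, 0, 0.3, 0, 0, 0, -0.3]]}}

```text
time: 20.98
eef_pos: [0.5907, 0.0048, 0.0884]
tcp_rot: [-0.0, 1.0, 0.0, -0.002]
ft_force: [-0.7, -0.4, -2.7]
gripper_width: 0.0447
grip_force: 51.9
```

>>> {"method": "play_rows", "body": {"steps": [[0, 0, 0.3, 0, 0, 0, -0.3], [0, 0, 0.3, 0, 0, 0, -0.3], [0, 0, 0.3, 0, 0, 0, -0.3], [0, 0, 0.3, 0, 0, 0, -0.3], [0, 0, 0.3, 0, 0, 0, -0.3]]}}

```text
time: 21.4
eef_pos: [0.5918, 0.0047, 0.0754]
tcp_rot: [0.0, 1.0, 0.0, 0.0]
ft_force: [0.1, 0.1, -1.9]
gripper_width: 0.0447
grip_force: 51.9
```

>>> {"method": "play_rows", "body": {"steps": [[0, 0, 0.4, 0, 0, 0, -0.3], [0, 0, 0.5, 0, 0, 0, -0.3], [0, 0, 0.4, 0, 0, 0, -0.3], [0, 0, 0.2, 0, 0, 0, -0.3], [0, 0, 0, 0, 0, 0, -0.3]]}}

```text
time: 21.82
eef_pos: [0.5912, 0.0048, 0.0596]
tcp_rot: [-0.0, 1.0, 0.0, -0.001]
ft_force: [-0.3, -0.4, -2.9]
gripper_width: 0.0448
grip_force: 51.9
```

```bash
python3 - <<'E'
from h import *
st=r.read_state();e=st['eef_pos'];print(e,st['gripper_width'],st['ft_force'])
s=snap('wrist');bore(s,e[2]+.0575,e[:2])
E
```

```text
[0.59119999 0.00475218 0.05956321] 0.0447535217350938 [-0.28683921 -0.41564862 -2.86192513]
bore [590.8   5.2  15.5] n 210 top 0.117 tilt [-0.003  0.   ]
```

>>> {"method": "play_rows", "body": {"steps": [[0, 0, 0, 0, 0, 0, 0.5], [0, 0, 0, 0, 0, 0, 0.5], [0, 0, 0, 0, 0, 0, 0.5], [0, 0, 0, 0, 0, 0, 0.5], [0, 0, -1, 0, 0, 0, 0.5]]}}

```text
time: 22.28
eef_pos: [0.5906, 0.0048, 0.069]
tcp_rot: [-0.0, 1.0, 0.0, -0.002]
ft_force: [-0.5, -0.7, -0.1]
gripper_width: 0.0642
grip_force: 0.0
```

>>> {"method": "play_rows", "body": {"steps": [[0, 0, -3, 0, 0, 0, 0.5], [0, 0, -4, 0, 0, 0, 0.5], [0, 1, -1, 0, 0, 0, 0], [0, 3.5, 0, 0, 0, 0, -1], [0, 3.5, 0, 0, 0, 0, -1]]}}

```text
time: 22.7
eef_pos: [0.5927, -0.0754, 0.1536]
tcp_rot: [0.0, 1.0, 0.002, 0.002]
ft_force: [0.6, -0.3, -0.0]
gripper_width: 0.0285
grip_force: 0.0
```

>>> {"method": "play_rows", "body": {"steps": [[0, 3, 0, 0, 0, 0, -1], [0, 1.9, 0, 0, 0, 0, -1], [0, 0, 0, 0, 0, 0, -1], [0, 0, 0, 0, 0, 0, -1], [0, 0, 0, 0, 0, 0, -1]]}}

```text
time: 23.12
eef_pos: [0.5919, -0.1237, 0.1511]
tcp_rot: [-0.0, 1.0, 0.0, 0.0]
ft_force: [0.7, 0.6, 0.6]
gripper_width: -0.0002
grip_force: 0.0
```

```bash
python3 - <<'E'
from h import *
st=r.read_state();e=st['eef_pos'];print(e,st['gripper_width'],st['ft_force'])
s=snap('wrist','w6.png');tips(s);bore(s,.116,(.5907,.0055))
P=pts(s);h=P[(P[...,2]>.103)&(P[...,2]<.111)&(P[...,1]<-.08)&(P[...,0]>.5)]
print('plunger',cv2.minEnclosingCircle((h[:,:2]*1000).astype(np.float32)),np.median(h[:,2]))
s=snap('scene');rings(s,.103,.112,(.55,.64,-.16,-.09),15)
E
```

```text
[ 0.59185295 -0.12367966  0.15108482] -0.00020403994437286413 [0.70538932 0.56402143 0.6076638 ]
-1 w -0.0 [0, 0, 0, 0, 2, 18, 39, 47, 52, 43, 55, 61, 58, 34, 14]
  dz 0.027 y -0.0061 -0.0051
  dz 0.034 y -0.0133 -0.0053
  dz 0.045 y -0.0135 -0.005
1 w -0.0 [0, 0, 0, 0, 3, 15, 41, 49, 51, 47, 59, 63, 62, 26, 21]
  dz 0.027 y 0.0053 0.0063
  dz 0.034 y 0.005 0.0136
  dz 0.045 y 0.0051 0.0136
bore [590.7   4.8  15.8] n 128 top 0.1156 tilt [-0.     0.001]
plunger ((591.6484985351562, -124.35897064208984), 23.45603370666504) 0.10601236440804154
z 0.1076 n 144 circ [ 592.3 -122.8] 24.9 ell [ 592.4 -121.5] [44.1 47.2]
```

View pics/w6.png

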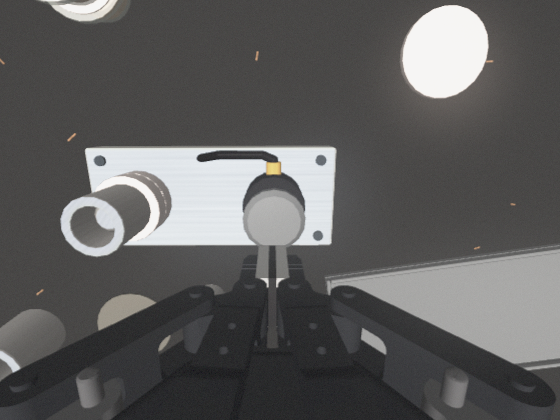

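The keeper is seated on the spindle (top at 116 mm), with the shut fingers above the plunger head at (273,215). Pressing now.

>>> {"method": "play_rows", "body": {"steps": [[0, 0.08, 3, 0, 0, 0, -1], [0, 0, 2.5, 0, 0, 0, -1], [0, 0, 0.8, 0, 0, 0, -1], [0, 0, 0, 0, 0, 0, -1], [0, 0, 0, 0, 0, 0, -1]]}}

```text
time: 23.63
eef_pos: [0.592, -0.1245, 0.0883]
tcp_rot: [0.0, 1.0, 0.001, 0.0]
ft_force: [-0.9, 0.3, 0.5]
gripper_width: 0.0003
grip_force: 0.0
```

>>> {"method": "play_rows", "body": {"steps": [[0, 0, 0.2, 0, 0, 0, -1], [0, 0, 0.2, 0, 0, 0, -1], [0, 0, 0.2, 0, 0, 0, -1], [0, 0, 0.2, 0, 0, 0, -1], [0, 0, 0.2, 0, 0, 0, -1]]}}

```text
time: 24.05
eef_pos: [0.5923, -0.1252, 0.0785]
tcp_rot: [0.0, 1.0, 0.0, 0.001]
ft_force: [0.7, 1.0, 4.4]
gripper_width: 0.0001
grip_force: 2.2
```

>>> {"method": "play_rows", "body": {"steps": [[0, 0, 0.2, 0, 0, 0, -1], [0, 0, 0.2, 0, 0, 0, -1], [0, 0, 0.2, 0, 0, 0, -1], [0, 0, 0.2, 0, 0, 0, -1], [0, 0, 0, 0, 0, 0, -1]]}}

```text
time: 24.47
eef_pos: [0.5923, -0.1252, 0.0701]
tcp_rot: [0.0, 1.0, 0.0, 0.001]
ft_force: [0.3, -0.2, 6.0]
gripper_width: -0.0002
grip_force: 3.3
```

```bash
python3 - <<'E'
from h import *
st=r.read_state();e=st['eef_pos'];print(e,st['ft_force'])
s=snap('side');P=pts(s);
for z in [.08]:
    m=(P[...,2]>.075)&(P[...,2]<.115)&(np.hypot(P[...,0]-.5915,P[...,1]+.1245)<.026)&(np.hypot(P[...,0]-.5915,P[...,1]+.1245)>.016)
    print(np.histogram(P[m][:,2],bins=np.arange(.075,.116,.004)))
E
```

```text
[ 0.59225252 -0.12518492  0.07009267] [ 0.33396753 -0.19949781  5.98424989]
(array([ 0,  0, 19, 39, 72, 69,  0,  0,  1,  0]), array([0.075, 0.079, 0.083, 0.087, 0.091, 0.095, 0.099, 0.103, 0.107,
       0.111, 0.115]))
```

>>> {"method": "play_rows", "body": {"steps": [[0, 0, 0.25, 0, 0, 0, -1], [0, 0, 0.25, 0, 0, 0, -1], [0, 0, 0.25, 0, 0, 0, -1], [0, 0, 0.2, 0, 0, 0, -1], [0, 0, 0.1, 0, 0, 0, -1]]}}

```text
time: 24.93
eef_pos: [0.5924, -0.1252, 0.0615]
tcp_rot: [0.0, 1.0, 0.0, 0.001]
ft_force: [-6.8, 2.5, 19.7]
gripper_width: -0.0001
grip_force: 10.0
```

>>> {"method": "play_rows", "body": {"steps": [[0, 0, 0.1, 0, 0, 0, -1], [0, 0, 0, 0, 0, 0, -1], [0, 0, 0.1, 0, 0, 0, -1], [0, 0, 0, 0, 0, 0, -1], [0, 0, 0, 0, 0, 0, -1]]}}

```text
time: 25.35
eef_pos: [0.5925, -0.1253, 0.0614]
tcp_rot: [0.001, 1.0, 0.0, 0.002]
ft_force: [-10.5, 3.7, 24.3]
gripper_width: -0.0
grip_force: 12.2
```

The plunger is at its stop: eef is stuck at 61.4 mm and the force jumped to 24 N. I'll hold for 2.5 s.

>>> {"method": "play_rows", "body": {"steps": [[0, 0, 0, 0, 0, 0, -1], [0, 0, 0, 0, 0, 0, -1], [0, 0, 0, 0, 0, 0, -1], [0, 0, 0, 0, 0, 0, -1], [0, 0, 0, 0, 0, 0, -1]]}}

```text
time: 25.77
eef_pos: [0.5925, -0.1253, 0.0615]
tcp_rot: [0.001, 1.0, 0.0, 0.002]
ft_force: [-10.4, 2.9, 24.4]
gripper_width: 0.0001
grip_force: 12.2
```

>>> {"method": "play_rows", "body": {"steps": [[0, 0, 0, 0, 0, 0, -1], [0, 0, 0, 0, 0, 0, -1], [0, 0, 0, 0, 0, 0, -1], [0, 0, 0, 0, 0, 0, -1], [0, 0, 0, 0, 0, 0, -1]]}}

```text
time: 26.18
eef_pos: [0.5925, -0.1253, 0.0615]
tcp_rot: [0.001, 1.0, 0.0, 0.002]
ft_force: [-10.1, 2.7, 24.4]
gripper_width: -0.0002
grip_force: 12.2
```

>>> {"method": "play_rows", "body": {"steps": [[0, 0, 0, 0, 0, 0, -1], [0, 0, 0, 0, 0, 0, -1], [0, 0, 0, 0, 0, 0, -1], [0, 0, 0, 0, 0, 0, -1], [0, 0, 0, 0, 0, 0, -1]]}}

```text
time: 26.6
eef_pos: [0.5925, -0.1252, 0.0614]
tcp_rot: [0.001, 1.0, 0.0, 0.002]
ft_force: [-10.0, 3.6, 23.2]
gripper_width: 0.0003
grip_force: 12.2
```

>>> {"method": "play_rows", "body": {"steps": [[0, 0, 0, 0, 0, 0, -1], [0, 0, 0, 0, 0, 0, -1], [0, 0, 0, 0, 0, 0, -1], [0, 0, 0, 0, 0, 0, -1], [0, 0, 0, 0, 0, 0, -1]]}}

```text
time: 27.02
eef_pos: [0.5925, -0.1253, 0.0615]
tcp_rot: [0.001, 1.0, 0.0, 0.002]
ft_force: [-9.9, 3.1, 24.8]
gripper_width: -0.0001
grip_force: 12.2
```

>>> {"method": "play_rows", "body": {"steps": [[0, 0, 0, 0, 0, 0, -1], [0, 0, 0, 0, 0, 0, -1], [0, 0, 0, 0, 0, 0, -1], [0, 0, 0, 0, 0, 0, -1], [0, 0, 0, 0, 0, 0, -1]]}}

```text
time: 27.43
eef_pos: [0.5925, -0.1253, 0.0615]
tcp_rot: [0.001, 1.0, 0.0, 0.002]
ft_force: [-10.7, 3.0, 24.3]
gripper_width: -0.0002
grip_force: 12.2
```

>>> {"method": "play_rows", "body": {"steps": [[0, 0, 0, 0, 0, 0, -1], [0, 0, 0, 0, 0, 0, -1], [0, 0, 0, 0, 0, 0, -1], [0, 0, 0, 0, 0, 0, -1], [0, 0, 0, 0, 0, 0, -1]]}}

```text
time: 27.85
eef_pos: [0.5925, -0.1253, 0.0614]
tcp_rot: [0.0, 1.0, 0.0, 0.002]
ft_force: [-10.3, 3.8, 24.2]
gripper_width: 0.0
grip_force: 12.2
```

```bash
python3 - <<'E'
from h import *
for n in('side','scene'):
    s=snap(n);P=pts(s);d=np.hypot(P[...,0]-.5915,P[...,1]+.1245)
    m=(P[...,2]>.07)&(P[...,2]<.115)&(d<.025)&(d>.014);print(n,np.histogram(P[m][:,2],bins=np.arange(.071,.111,.004))[0])
E
```

```text
side [ 0 15 34 78 74  0  4  7  7  9]
scene [ 1  9 19 36 35  0  0  2  3  4]
```

```bash
python3 - <<'E'
from h import *
for n in('side','scene','wrist'):
    s=snap(n);P=pts(s);d=np.hypot(P[...,0]-.5915,P[...,1]+.1245)
    m=(P[...,2]>.0835)&(P[...,2]<.095)&(d<.022);q=P[m];print(n,len(q),np.round(np.percentile(q[:,2],[10,30,50,70,90]),4),q[:,:2].mean(0))
    m=(P[...,2]>.108)&(P[...,2]<.122)&(np.hypot(P[...,0]-.5907,P[...,1]-.0055)<.023);print('  keeper top',np.round(np.percentile(P[m][:,2],[30,50,70]),4))
E
```

```text
side 153 [0.0863 0.0872 0.0878 0.0883 0.0901] [ 0.59031769 -0.13224378]
  keeper top [0.1144 0.1169 0.1174]
scene 79 [0.0848 0.086  0.0876 0.0886 0.0906] [ 0.59469769 -0.11921054]
  keeper top [0.1145 0.1162 0.1178]
wrist 2328 [0.0844 0.0853 0.0858 0.0862 0.0869] [ 0.60133529 -0.12426794]
  keeper top [0.1139 0.1152 0.1158]
```

The plunger travelled 20 mm (107→87 mm) and was held over 2.5 s. Next I lift off and fetch the keeper.

>>> {"method": "play_rows", "body": {"steps": [[0, 0, -0.5, 0, 0, 0, -1], [0, 0, -1, 0, 0, 0, -1], [0, 0, -2, 0, 0, 0, -1], [0, 0, -3, 0, 0, 0, -1], [0, 0, -3, 0, 0, 0, 0]]}}

```text
time: 28.52
eef_pos: [0.5907, -0.1249, 0.1514]
tcp_rot: [-0.0, 1.0, 0.0, -0.002]
ft_force: [0.1, 0.4, -0.7]
gripper_width: 0.0109
grip_force: 0.0
```

>>> {"method": "play_rows", "body": {"steps": [[0, -3, 0, 0, 0, 0, 0.6], [0, -3.5, 0, 0, 0, 0, 0.6], [0, -3.5, 0, 0, 0, 0, 0.6], [0, -3, 0, 0, 0, 0, 0.6], [0, 0, 0, 0, 0, 0, 0.6]]}}

```text
time: 28.93
eef_pos: [0.5911, 0.0099, 0.1513]
tcp_rot: [-0.001, 1.0, 0.003, -0.001]
ft_force: [-0.1, 0.1, -0.3]
gripper_width: 0.0681
grip_force: 0.0
```

>>> {"method": "play_rows", "body": {"steps": [[0, 0, 0, 0, 0, 0, 0.6], [0, 0, 0, 0, 0, 0, 0.6], [0, 0, 0, 0, 0, 0, 0.6], [0, 0, 0, 0, 0, 0, 0.6], [0, 0, 0, 0, 0, 0, 0.6]]}}

```text
time: 29.35
eef_pos: [0.5916, 0.0039, 0.1518]
tcp_rot: [0.0, 1.0, -0.001, -0.0]
ft_force: [-1.3, 0.4, -1.0]
gripper_width: 0.068
grip_force: 0.0
```

```bash
python3 - <<'E'
from h import *
st=r.read_state();print(st['eef_pos'],st['ft_force'])
s=snap('wrist');bore(s,.1155,(.5907,.0055),.025)
P=pts(s);h=P[(P[...,2]>.08)&(P[...,2]<.112)&(np.hypot(P[...,0]-.591,P[...,1]+.1245)<.03)];print('plunger z',np.percentile(h[:,2],70))
E
```

```text
[0.59164376 0.00389507 0.15181751] [-1.28943905  0.42894824 -1.00120477]
bore [590.8   5.3  15.6] n 123 top 0.1156 tilt [0.001 0.001]
plunger z 0.1062790351912026
```

>>> {"method": "play_rows", "body": {"steps": [[-0.05, -0.14, 2, 0, 0, 0, 0.6], [0, 0, 3, 0, 0, 0, 0.6], [0, 0, 3, 0, 0, 0, 0.6], [0, 0, 1.2, 0, 0, 0, 0.6], [0, 0, 0, 0, 0, 0, 0.6]]}}

```text
time: 29.82
eef_pos: [0.5889, 0.0061, 0.0562]
tcp_rot: [-0.0, 1.0, -0.0, -0.004]
ft_force: [0.4, -0.3, -0.5]
gripper_width: 0.0684
grip_force: 0.0
```

>>> {"method": "play_rows", "body": {"steps": [[0, 0, 0, 0, 0, 0, -0.3], [0, 0, 0, 0, 0, 0, -0.3], [0, 0, 0, 0, 0, 0, -0.3], [0, 0, 0, 0, 0, 0, -0.3], [0, 0, 0, 0, 0, 0, -0.3]], "force": 50}}

```text
time: 30.23
eef_pos: [0.5927, 0.0061, 0.0626]
tcp_rot: [0.0, 1.0, 0.0, 0.002]
ft_force: [-0.1, -1.2, 5.9]
gripper_width: 0.0447
grip_force: 52.0
```

>>> {"method": "play_rows", "body": {"steps": [[0, 0, -0.5, 0, 0, 0, -0.3], [0, 0, -1, 0, 0, 0, -0.3], [0, 0, -1.5, 0, 0, 0, -0.3], [0, 0, -1.5, 0, 0, 0, -0.3], [0, 0, -1.5, 0, 0, 0, -0.3]]}}

```text
time: 30.65
eef_pos: [0.5907, 0.0065, 0.1205]
tcp_rot: [-0.0, 1.0, 0.0, -0.001]
ft_force: [1.0, 0.3, -2.4]
gripper_width: 0.0444
grip_force: 52.3
```

```bash
python3 - <<'E'
from h import *
st=r.read_state();e=st['eef_pos'];print(e,st['gripper_width'],st['ft_force'])
s=snap('wrist');bore(s,e[2]+.057,e[:2])
E
```

```text
[0.59066615 0.00649252 0.12053945] 0.04441855268537164 [ 0.95669239  0.34577349 -2.35709544]
no bore 185
```

>>> {"method": "play_rows", "body": {"steps": [[-3, -0.7, 0, 0, 0, 0, -0.3], [-3.5, -0.8, 0, 0, 0, 0, -0.3], [-3.5, -0.8, 0, 0, 0, 0, -0.3], [-3.5, -0.8, 0, 0, 0, 0, -0.3], [-2.9, -0.85, 0, 0, 0, 0, -0.3]]}}

```text
time: 31.12
eef_pos: [0.4246, 0.0462, 0.1191]
tcp_rot: [-0.0, 1.0, 0.0, -0.001]
ft_force: [-0.2, 0.9, -1.4]
gripper_width: 0.0444
grip_force: 52.3
```

>>> {"method": "play_rows", "body": {"steps": [[0, 0, 3, 0, 0, 0, -0.3], [0, 0, 3, 0, 0, 0, -0.3], [0, 0, 0, 0, 0, 0, -0.3], [0, 0, 0, 0, 0, 0, -0.3], [0, 0, 0, 0, 0, 0, -0.3]]}}

```text
time: 31.53
eef_pos: [0.4279, 0.0458, 0.0613]
tcp_rot: [-0.0, 1.0, 0.0, 0.001]
ft_force: [1.0, 0.2, -1.5]
gripper_width: 0.0445
grip_force: 52.5
```

```bash
python3 - <<'E'
from h import *
st=r.read_state();e=st['eef_pos'];print(e,st['gripper_width'],st['ft_force'])
s=snap('wrist');P=pts(s);d=np.hypot(P[...,0]-e[0],P[...,1]-e[1])
q=P[(d<.026)&(d>.014)&(abs(P[...,1]-e[1])<.019)&(P[...,2]>e[2]+.045)&(P[...,2]<e[2]+.065)];print(len(q));z0=np.median(q[:,2]);print(z0)
bore(s,z0,e[:2],.026)
E
```

```text
[0.42790489 0.04581333 0.06130891] 0.04450917371556301 [ 1.02122802  0.1825549  -1.502639  ]
4839
0.11419040135773965
bore [426.3  46.3  15.5] n 205 top 0.1144 tilt [-0.002 -0.005]
```

>>> {"method": "play_rows", "body": {"steps": [[-0.12, 0.11, 2, 0, 0, 0, -0.3], [0, 0, 2, 0, 0, 0, -0.3], [0, 0, 1.2, 0, 0, 0, -0.3], [0, 0, 0.4, 0, 0, 0, -0.3], [0, 0, 0.2, 0, 0, 0, -0.3]]}}

```text
time: 32.0
eef_pos: [0.4266, 0.0446, 0.0025]
tcp_rot: [0.0, 1.0, -0.0, 0.0]
ft_force: [-0.4, 1.2, -2.7]
gripper_width: 0.0446
grip_force: 52.5
```

>>> {"method": "play_rows", "body": {"steps": [[0, 0, 0.1, 0, 0, 0, -0.3], [0, 0, 0, 0, 0, 0, -0.3], [0, 0, 0, 0, 0, 0, -0.3], [0, 0, 0, 0, 0, 0, -0.3], [0, 0, 0, 0, 0, 0, -0.3]]}}

```text
time: 32.42
eef_pos: [0.4264, 0.0447, 0.0015]
tcp_rot: [0.0, 1.0, 0.0, 0.001]
ft_force: [0.3, 0.3, -2.3]
gripper_width: 0.0442
grip_force: 52.5
```

```bash
python3 - <<'E'
from h import *
st=r.read_state();e=st['eef_pos'];print(e,st['gripper_width'],st['ft_force'])
s=snap('wrist');bore(s,e[2]+.053,e[:2],.026)
E
```

```text
[0.42635368 0.04470178 0.00151736] 0.04418432835889348 [ 0.34823254  0.32781665 -2.25083028]
bore [424.7  45.2  15.6] n 202 top 0.0546 tilt [-0.003 -0.004]
```

>>> {"method": "play_rows", "body": {"steps": [[0, 0, 0.08, 0, 0, 0, -0.3], [0, 0, 0, 0, 0, 0, -0.3], [0, 0, 0, 0, 0, 0, 0.5], [0, 0, 0, 0, 0, 0, 0.5], [0, 0, 0, 0, 0, 0, 0.5]]}}

```text
time: 32.88
eef_pos: [0.4262, 0.0447, 0.0003]
tcp_rot: [0.0, 1.0, 0.0, 0.0]
ft_force: [0.4, -0.3, 0.5]
gripper_width: 0.0643
grip_force: 0.0
```

>>> {"method": "play_rows", "body": {"steps": [[0, 0, 0, 0, 0, 0, 0.5], [0, 0, -1, 0, 0, 0, 0.5], [0, 0, -3, 0, 0, 0, 0.5], [0, 0, -4, 0, 0, 0, 0.5], [0, 0, -4, 0, 0, 0, 0.9]]}}

```text
time: 33.3
eef_pos: [0.425, 0.0447, 0.1217]
tcp_rot: [0.0, 1.0, 0.0, -0.001]
ft_force: [0.8, -0.1, 0.1]
gripper_width: 0.0743
grip_force: 0.0
```

>>> {"method": "play_rows", "body": {"steps": [[3, 0.7, 0, 0, 0, 0, 0.9], [3.5, 0.8, 0, 0, 0, 0, 0.9], [3.5, 0.8, 0, 0, 0, 0, 0.9], [3.5, 0.8, 0, 0, 0, 0, 0.9], [2.95, 0.8, 0, 0, 0, 0, 0.9]]}}

```text
time: 33.72
eef_pos: [0.5924, 0.0053, 0.1209]
tcp_rot: [0.0, 1.0, 0.0, 0.001]
ft_force: [0.8, 0.6, 1.3]
gripper_width: 0.0811
grip_force: 0.0
```

>>> {"method": "play_rows", "body": {"steps": [[0, 0, 0, 0, 0, 0, 0.9], [0, 0, 0, 0, 0, 0, 0.9], [0, 0, 0, 0, 0, 0, 0.9], [0, 0, 0, 0, 0, 0, 0.9], [0, 0, 0, 0, 0, 0, 0.9]]}}

```text
time: 34.13
eef_pos: [0.5899, 0.0061, 0.1212]
tcp_rot: [0.0, 1.0, 0.0, 0.001]
ft_force: [-0.6, 0.6, 0.2]
gripper_width: 0.0811
grip_force: 0.0
```

```bash
python3 - <<'E'
from h import *
st=r.read_state();e=st['eef_pos'];print(e,st['gripper_width'])
s=snap('wrist','w7.png');print('stack');rings(s,.06,.07,(.53,.65,-.05,.06))
s=snap('scene','sc7.png');print('keeper scene');rings(s,.049,.06,(.39,.46,.01,.085),20);rings(s,.06,.072,(.53,.65,-.05,.06))
P=pts(s);m=(P[...,2]>.0095)&(P[...,2]<.02)&(P[...,0]<.54)&(P[...,0]>.22)&(P[...,1]<-.2)&(P[...,1]>-.56)
q=P[m];print('tray rim',len(q),cv2.minAreaRect((q[:,:2]*1000).astype(np.float32)))
m=(P[...,2]>.0025)&(P[...,2]<.02)&(P[...,0]<.54)&(P[...,0]>.22)&(P[...,1]<-.18)&(P[...,1]>-.57)
l=cv2.connectedComponentsWithStats(m.astype(np.uint8));i=1+np.argmax(l[2][1:,4]);q=P[l[1]==i];print('tray all',len(q),cv2.minAreaRect((q[:,:2]*1000).astype(np.float32)))
a=cv2.imread('pics/w7.png');b=cv2.imread('pics/sc7.png')[80:260,170:410];cv2.imwrite('pics/m7.png',np.hstack([cv2.resize(a,(400,300)),cv2.resize(b,(400,300))]))
E
```

```text
[0.58992998 0.00607959 0.12115801] 0.08106449828713018
stack
z 0.0657 n 3008 circ [590.1   5.5] 29.8 ell [590.1   5.5] [59.2 59.2]
keeper scene
z 0.0539 n 108 circ [425.5  45.5] 24.2 ell [424.3  46.4] [43.3 48. ]
z 0.067 n 201 circ [589.6   7.4] 30.6 ell [589.6   7.4] [58.6 60.2]
tray rim 537 ((437.65972900390625, -353.5592041015625), (166.057373046875, 322.98309326171875), 8.438899040222168)
tray all 2333 ((457.6205139160156, -397.37371826171875), (406.33795166015625, 215.37478637695312), 74.13753509521484)
```

View pics/m7.png

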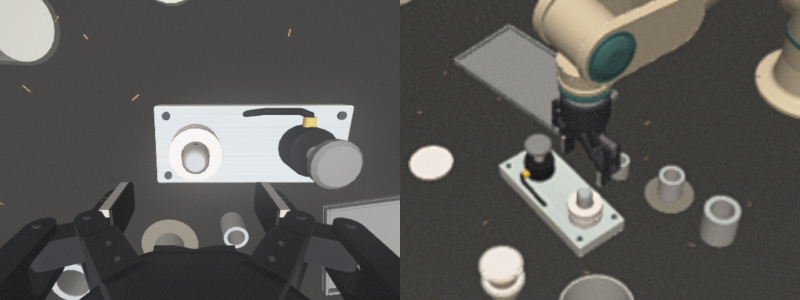

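The keeper stands centred on the pad, the plunger is up, and both collars are still on the spindle. The tray centre is (438, -354), with its long axis near world y. I'll grip the top collar.

>>> {"method": "play_rows", "body": {"steps": [[0.03, 0.05, 2.5, 0, 0, 0, 0.9], [0, 0, 3, 0, 0, 0, 0.9], [0, 0, 2.5, 0, 0, 0, 0.9], [0, 0, 1.35, 0, 0, 0, 0.9], [0, 0, 0, 0, 0, 0, 0.9]]}}

```text
time: 34.65
eef_pos: [0.5883, 0.0054, 0.0233]
tcp_rot: [-0.0, 1.0, 0.0, -0.003]
ft_force: [-0.5, 0.5, 0.1]
gripper_width: 0.0814
grip_force: 0.0
```

>>> {"method": "play_rows", "body": {"steps": [[0, 0, 0, 0, 0, 0, 0.9], [0, 0, 0, 0, 0, 0, 0], [0, 0, 0, 0, 0, 0, 0], [0, 0, 0, 0, 0, 0, 0], [0, 0, 0, 0, 0, 0, 0]], "force": 30}}

```text
time: 35.07
eef_pos: [0.5923, 0.0052, 0.0295]
tcp_rot: [0.0, 1.0, 0.0, 0.002]
ft_force: [-1.3, -0.9, 6.4]
gripper_width: 0.0576
grip_force: 31.9
```

>>> {"method": "play_rows", "body": {"steps": [[0, 0, -0.5, 0, 0, 0, 0], [0, 0, -1.5, 0, 0, 0, 0], [0, 0, -2, 0, 0, 0, 0], [0, 0, -2.5, 0, 0, 0, 0], [0, 0, -3.5, 0, 0, 0, 0]]}}

```text
time: 35.48
eef_pos: [0.5895, 0.0053, 0.1261]
tcp_rot: [-0.0, 1.0, 0.0, -0.002]
ft_force: [1.1, -0.2, -0.1]
gripper_width: 0.0575
grip_force: 35.1
```

```bash
python3 - <<'E'
from h import *
st=r.read_state();print(st['ft_force'],st['grip_force'])
s=snap('wrist');held(s);rings(s,.043,.053,(.53,.65,-.05,.06),20);rings(s,.06,.07,(.53,.65,-.05,.06),20)
E
```

```text
[ 1.06143983 -0.20612256 -0.11373768] 35.10607061907649
eef [0.5934 0.0051 0.1364] w 0.0577
top nan minus eef nan plane [0. 0. 0.]
  return _methods._mean(a, axis=axis, dtype=dtype,
  ret = ret.dtype.type(ret / rcount)
Traceback (most recent call last):
  File "h.py", line 50, in held
    inn=[c for c,h in zip(cs,hi[0]) if h[3]>=0]
                             ~~^^^
TypeError: 'NoneType' object is not subscriptable
```

>>> {"method": "play_rows", "body": {"steps": [[-1.8, 3.2, 0, 0, 0, 0, 0], [-1.8, 3.2, 0, 0, 0, 0, 0], [-1.8, 3.2, 0, 0, 0, 0, 0], [-1.8, 3.2, 0, 0, 0, 0, 0], [-1.8, 3.2, 0, 0, 0, 0, 0]]}}

```text
time: 35.95
eef_pos: [0.5, -0.1561, 0.1276]
tcp_rot: [0.0, 1.0, 0.0, 0.001]
ft_force: [0.4, -1.0, -0.7]
gripper_width: 0.0574
grip_force: 35.1
```

>>> {"method": "play_rows", "body": {"steps": [[-1.8, 3.2, 0, 0, 0, 0, 0], [-1.8, 3.2, 0, 0, 0, 0, 0], [-1.8, 3.2, 0, 0, 0, 0, 0], [-2, 3.4, 0, 0, 0, 0, 0], [0, 0, 0, 0, 0, 0, 0]]}}

```text
time: 36.37
eef_pos: [0.4238, -0.2899, 0.1277]
tcp_rot: [0.002, 1.0, -0.003, 0.0]
ft_force: [0.1, -0.4, -0.8]
gripper_width: 0.0574
grip_force: 35.1
```

>>> {"method": "play_rows", "body": {"steps": [[0, 0, 2, 0, 0, 0, 0], [0, 0, 2, 0, 0, 0, 0], [0, 0, 0, 0, 0, 0, 0], [0, 0, 0, 0, 0, 0, 0], [0, 0, 0, 0, 0, 0, 0]]}}

```text
time: 36.78
eef_pos: [0.4275, -0.285, 0.0882]
tcp_rot: [0.001, 1.0, 0.0, 0.001]
ft_force: [-0.3, -1.0, 0.2]
gripper_width: 0.0578
grip_force: 35.1
```

```bash
python3 - <<'E'
from h import *
s=snap('wrist','w8.png');st=r.read_state();e=st['eef_pos'];print(e,st['gripper_width'])
P=pts(s)
d=np.hypot(P[...,0]-e[0],P[...,1]-e[1]);q=P[(d<.028)&(d>.013)&(abs(P[...,1]-e[1])<.024)&(P[...,2]>e[2]+.02)&(P[...,2]<e[2]+.055)]
print('collar top - eef',np.round(np.percentile(q[:,2],[20,50,80])-e[2],4))
m=(P[...,2]>.0105)&(P[...,2]<.018)&(P[...,0]<.56)&(P[...,0]>.32)&(P[...,1]<-.17)&(P[...,1]>-.54)
q=P[m];print('tray rim',len(q),cv2.minAreaRect((q[:,:2]*1000).astype(np.float32)))
rings(s,.043,.053,(.53,.65,-.05,.06),20)
E
```

```text
[ 0.42767389 -0.28512709  0.08848018] 0.0575921770893136
collar top - eef [0.034  0.0357 0.0363]
tray rim 6566 ((469.49078369140625, -346.7083740234375), (226.1706085205078, 327.94427490234375), 8.439495086669922)
```

View pics/w8.png

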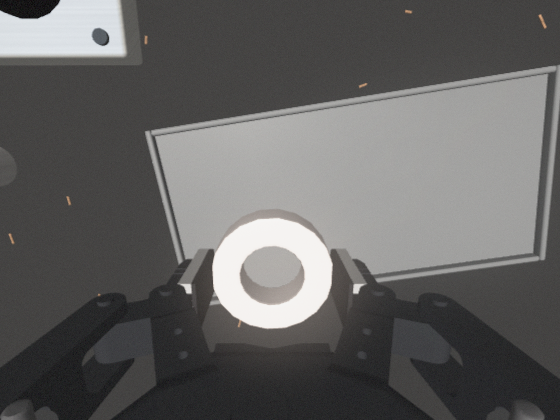

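```bash
python3 - <<'E'
from h import *
s=snap('wrist');P=pts(s)
for u,v in[(152,134),(556,71),(545,259),(460,268),(180,262),(350,180),(212,300)]: print(u,v,np.round(np.median(P[v-1:v+2,u-1:u+2].reshape(-1,3),0),3))
E
```

```text
152 134 [ 0.49  -0.191  0.013]
556 71 [ 0.535 -0.496  0.014]
545 259 [ 0.377 -0.539 -0.001]
460 268 [ 0.375 -0.452  0.014]
180 262 [ 0.382 -0.204  0.014]
350 180 [ 0.452 -0.351  0.005]
212 300 [ 0.342 -0.23   0.013]
```

>>> {"method": "play_rows", "body": {"steps": [[0, 0, 2.5, 0, 0, 0, 0], [0, 0, 3, 0, 0, 0, 0], [0, 0, 3, 0, 0, 0, 0], [0, 0, 1, 0, 0, 0, 0], [0, 0, 0.4, 0, 0, 0, 0]]}}

```text
time: 37.3
eef_pos: [0.426, -0.284, -0.0134]
tcp_rot: [-0.001, 1.0, 0.0, -0.001]
ft_force: [-2.6, 1.8, 6.4]
gripper_width: 0.0576
grip_force: 35.8
```

>>> {"method": "play_rows", "body": {"steps": [[0, 0, 0.15, 0, 0, 0, 0], [0, 0, 0, 0, 0, 0, 0], [0, 0, 0, 0, 0, 0, 0], [0, 0, 0, 0, 0, 0, 0.7], [0, 0, 0, 0, 0, 0, 0.7]]}}

```text
time: 37.72
eef_pos: [0.4274, -0.2853, -0.0127]
tcp_rot: [0.001, 1.0, 0.0, 0.001]
ft_force: [0.7, -0.7, 0.2]
gripper_width: 0.0726
grip_force: 0.0
```

>>> {"method": "play_rows", "body": {"steps": [[0, 0, 0, 0, 0, 0, 0.7], [0, 0, 0, 0, 0, 0, 0.7], [0, 0, -2, 0, 0, 0, 0.7], [0, 0, -4, 0, 0, 0, 0.9], [0, 0, -4, 0, 0, 0, 0.9]]}}

```text
time: 38.13
eef_pos: [0.4257, -0.2839, 0.086]
tcp_rot: [-0.001, 1.0, 0.0, -0.002]
ft_force: [1.0, -0.7, 0.5]
gripper_width: 0.0811
grip_force: 0.0
```

>>> {"method": "play_rows", "body": {"steps": [[1.8, -3.2, -3, 0, 0, 0, 0.9], [1.8, -3.2, -0.5, 0, 0, 0, 0.9], [1.8, -3.2, 0, 0, 0, 0, 0.9], [1.8, -3.2, 0, 0, 0, 0, 0.9], [1.8, -3.2, 0, 0, 0, 0, 0.9]]}}

```text
time: 38.55
eef_pos: [0.5152, -0.1271, 0.118]
tcp_rot: [0.0, 1.0, -0.0, 0.0]
ft_force: [0.3, -0.9, 0.4]
gripper_width: 0.0809
grip_force: 0.0
```

>>> {"method": "play_rows", "body": {"steps": [[1.8, -3.2, 0, 0, 0, 0, 0.9], [1.8, -3.2, 0, 0, 0, 0, 0.9], [1.8, -3.2, 0, 0, 0, 0, 0.9], [2, -3.4, 0, 0, 0, 0, 0.9], [0, 0, 0, 0, 0, 0, 0.9]]}}

```text
time: 38.97
eef_pos: [0.5903, 0.0071, 0.1171]
tcp_rot: [-0.001, 1.0, 0.003, 0.0]
ft_force: [-0.6, 1.0, -0.7]
gripper_width: 0.0816
grip_force: 0.0
```

>>> {"method": "play_rows", "body": {"steps": [[0, 0, 0, 0, 0, 0, 0.9], [0, 0, 0, 0, 0, 0, 0.9], [0, 0, 0, 0, 0, 0, 0.9], [0, 0, 0, 0, 0, 0, 0.9], [0, 0, 0, 0, 0, 0, 0.9]]}}

```text
time: 39.38
eef_pos: [0.5883, 0.0003, 0.1177]
tcp_rot: [0.0, 1.0, -0.001, 0.0]
ft_force: [0.0, -0.4, 0.2]
gripper_width: 0.0809
grip_force: 0.0
```

```bash
python3 - <<'E'
from h import *
s=snap('wrist');st=r.read_state();print(st['eef_pos'])
print('seat');rings(s,.043,.053,(.53,.65,-.05,.06),20);print('tray');rings(s,.018,.03,(.36,.5,-.36,-.2))
s=snap('scene');rings(s,.019,.03,(.36,.5,-.36,-.2),20)
E
```

```text
[5.88374970e-01 4.28232724e-04 1.17730984e-01]
seat
z 0.0477 n 2339 circ [589.9   5.6] 30.0 ell [590.1   5.8] [59.1 59.5]
tray
z 0.0223 n 443 circ [ 434.7 -283.9] 23.6 ell [ 425.6 -279. ] [46.2 64. ]
z 0.0245 n 61 circ [ 434.5 -291.4] 28.9 ell [ 436.7 -292.1] [29.  57.1]
```

>>> {"method": "play_rows", "body": {"steps": [[0.2, -0.52, 2.5, 0, 0, 0, 0.9], [0, 0, 3, 0, 0, 0, 0.9], [0, 0, 3, 0, 0, 0, 0.9], [0, 0, 1.5, 0, 0, 0, 0.9], [0, 0, 0.8, 0, 0, 0, 0.9]]}}

```text
time: 39.9
eef_pos: [0.5887, 0.0063, 0.0064]
tcp_rot: [-0.0, 1.0, -0.0, -0.002]
ft_force: [-0.1, 0.3, -0.4]
gripper_width: 0.0809
grip_force: 0.0
```

>>> {"method": "play_rows", "body": {"steps": [[0, 0, 0, 0, 0, 0, 0.9], [0, 0, 0, 0, 0, 0, 0], [0, 0, 0, 0, 0, 0, 0], [0, 0, 0, 0, 0, 0, 0], [0, 0, 0, 0, 0, 0, 0]]}}

```text
time: 40.32
eef_pos: [0.5921, 0.0063, 0.0121]
tcp_rot: [0.0, 1.0, 0.0, 0.002]
ft_force: [-0.5, -0.1, 7.0]
gripper_width: 0.0585
grip_force: 32.2
```

>>> {"method": "play_rows", "body": {"steps": [[0, 0, -0.5, 0, 0, 0, 0], [0, 0, -2, 0, 0, 0, 0], [0, 0, -3, 0, 0, 0, 0], [0, 0, -3, 0, 0, 0, 0], [0, 0, -3.3, 0, 0, 0, 0]]}}

```text
time: 40.73
eef_pos: [0.5901, 0.0066, 0.1287]
tcp_rot: [-0.0, 1.0, 0.0, -0.0]
ft_force: [0.4, 0.3, -0.2]
gripper_width: 0.0585
grip_force: 35.9
```

>>> {"method": "play_rows", "body": {"steps": [[0, 0, 0, 0, 0, 0, 0], [-1.1, 3.3, 0, 0, 0, 0, 0], [-1.1, 3.3, 0, 0, 0, 0, 0], [-1.1, 3.3, 0, 0, 0, 0, 0], [-1.1, 3.3, 0, 0, 0, 0, 0]]}}

```text
time: 41.15
eef_pos: [0.546, -0.1265, 0.1281]
tcp_rot: [0.0, 1.0, 0.0, 0.0]
ft_force: [0.0, -1.3, -0.5]
gripper_width: 0.0578
grip_force: 35.9
```

>>> {"method": "play_rows", "body": {"steps": [[-1.1, 3.3, 0, 0, 0, 0, 0], [-1.1, 3.3, 0, 0, 0, 0, 0], [-1.1, 3.3, 0, 0, 0, 0, 0], [-1.1, 3.3, 0, 0, 0, 0, 0], [-1.1, 3.3, 0, 0, 0, 0, 0]]}}

```text
time: 41.57
eef_pos: [0.491, -0.2919, 0.1282]
tcp_rot: [0.0, 1.0, 0.0, 0.001]
ft_force: [0.6, 0.4, -0.3]
gripper_width: 0.0579
grip_force: 35.9
```

>>> {"method": "play_rows", "body": {"steps": [[-1.1, 3.3, 0, 0, 0, 0, 0], [-1.1, 3.3, 0, 0, 0, 0, 0], [-1.1, 3.3, 0, 0, 0, 0, 0], [-1, 3.2, 0, 0, 0, 0, 0], [0, 0, 3, 0, 0, 0, 0]]}}

```text
time: 41.98
eef_pos: [0.4484, -0.4292, 0.1043]
tcp_rot: [0.006, 1.0, -0.003, 0.004]
ft_force: [0.3, -0.4, 0.3]
gripper_width: 0.0581
grip_force: 35.9
```

>>> {"method": "play_rows", "body": {"steps": [[0, 0, 2, 0, 0, 0, 0], [0, 0, 0, 0, 0, 0, 0], [0, 0, 0, 0, 0, 0, 0], [0, 0, 0, 0, 0, 0, 0], [0, 0, 0, 0, 0, 0, 0]]}}

```text
time: 42.4
eef_pos: [0.4497, -0.4219, 0.08]
tcp_rot: [0.001, 1.0, 0.0, 0.001]
ft_force: [-0.3, 0.2, -0.6]
gripper_width: 0.0581
grip_force: 35.9
```

```bash
python3 - <<'E'
from h import *
s=snap('wrist','w9.png');st=r.read_state();e=st['eef_pos'];print(e,st['gripper_width'])
P=pts(s)
d=np.hypot(P[...,0]-e[0],P[...,1]-e[1]);q=P[(d<.028)&(d>.013)&(abs(P[...,1]-e[1])<.024)&(P[...,2]>e[2]+.02)&(P[...,2]<e[2]+.055)]
print('collar top - eef',np.round(np.percentile(q[:,2],[20,50,80])-e[2],4))
print('tray');rings(s,.018,.03,(.36,.5,-.36,-.2))
E
```

```text
[ 0.44961581 -0.42186159  0.0797907 ] 0.057535402756182956
collar top - eef [0.0344 0.0355 0.0361]
tray
z 0.0227 n 3223 circ [ 426.1 -285.1] 30.4 ell [ 425.8 -285.3] [59.3 60.2]
```

View pics/w9.png

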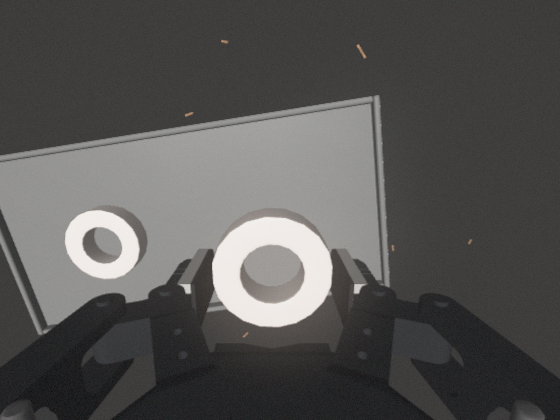

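The first collar lies flat in the tray at (102,244) and the second is above its place. Lowering it now.

>>> {"method": "play_rows", "body": {"steps": [[0, 0, 2.5, 0, 0, 0, 0], [0, 0, 3, 0, 0, 0, 0], [0, 0, 2.5, 0, 0, 0, 0], [0, 0, 0.8, 0, 0, 0, 0], [0, 0, 0.3, 0, 0, 0, 0]]}}

```text
time: 42.87
eef_pos: [0.4486, -0.421, -0.013]
tcp_rot: [-0.001, 1.0, 0.0, -0.0]
ft_force: [-2.5, 3.6, 6.3]
gripper_width: 0.0581
grip_force: 38.0
```

>>> {"method": "play_rows", "body": {"steps": [[0, 0, 0.15, 0, 0, 0, 0], [0, 0, 0, 0, 0, 0, 0], [0, 0, 0, 0, 0, 0, 0], [0, 0, 0, 0, 0, 0, 0.7], [0, 0, 0, 0, 0, 0, 0.7]]}}

```text
time: 43.28
eef_pos: [0.449, -0.4219, -0.0141]
tcp_rot: [0.001, 1.0, 0.0, 0.0]
ft_force: [0.7, -0.4, -0.4]
gripper_width: 0.0726
grip_force: 0.0
```

>>> {"method": "play_rows", "body": {"steps": [[0, 0, 0, 0, 0, 0, 0.7], [0, 0, 0, 0, 0, 0, 0.7], [0, 0, -2, 0, 0, 0, 0.7], [0, 0, -4, 0, 0, 0, 0.9], [0, 0, -4, 0, 0, 0, 0.9]]}}

```text
time: 43.7
eef_pos: [0.4476, -0.4204, 0.0843]
tcp_rot: [-0.002, 1.0, 0.0, -0.002]
ft_force: [0.7, -0.4, -0.2]
gripper_width: 0.0809
grip_force: 0.0
```

>>> {"method": "play_rows", "body": {"steps": [[0, 0, -4, 0, 0, 0, 0.9], [0, 0, -4, 0, 0, 0, 0.9], [0, 0, 0, 0, 0, 0, 0.9], [0, 0, 0, 0, 0, 0, 0.9], [0, 0, 0, 0, 0, 0, 0.9]]}}

```text
time: 44.12
eef_pos: [0.4485, -0.4213, 0.1645]
tcp_rot: [-0.0, 1.0, 0.0, -0.0]
ft_force: [-0.2, -0.0, -1.1]
gripper_width: 0.0809
grip_force: 0.0
```

```bash
python3 - <<'E'
from h import *
s=snap('wrist');print(r.read_state()['eef_pos'])
print('tray');rings(s,.018,.03,(.36,.52,-.5,-.2))
s=snap('scene','f.png')
print('keeper');rings(s,.049,.06,(.39,.46,.01,.085),20);print('tub');rings(s,.13,.15,(.6,.85,.1,.3));print('cups');rings(s,.076,.088,(.7,.85,-.05,.1));print('lid');rings(s,.005,.012,(.66,.79,-.36,-.22),200)
print('plunger');rings(s,.1,.112,(.55,.64,-.16,-.09),30)
cv2.imwrite('pics/f2.png',cv2.resize(s['pixels'][60:360,60:440,::-1],(760,600)))
E
```

```text
[ 0.44814935 -0.42099317  0.16333728]
tray
z 0.0227 n 1805 circ [ 447.8 -421.3] 30.1 ell [ 448.2 -421.4] [59.  59.3]
z 0.0227 n 1795 circ [ 426.1 -285.3] 30.0 ell [ 426.  -285.3] [59.  59.3]
keeper
z 0.0546 n 103 circ [423.8  45.8] 24.5 ell [423.5  46.2] [43.8 47.3]
tub
z 0.1391 n 402 circ [732.1 212.5] 55.6 ell [731.7 213.2] [108.2 110.3]
cups
z 0.0825 n 478 circ [777.3  31.2] 36.0 ell [777.7  31.4] [68.  71.8]
lid
z 0.0092 n 342 circ [ 729.3 -287.2] 44.9 ell [ 726.  -285.5] [79.1 86.7]
plunger
z 0.107 n 162 circ [ 594.  -123.8] 26.0 ell [ 592.2 -122.7] [45.6 50.6]
```

View pics/f2.png

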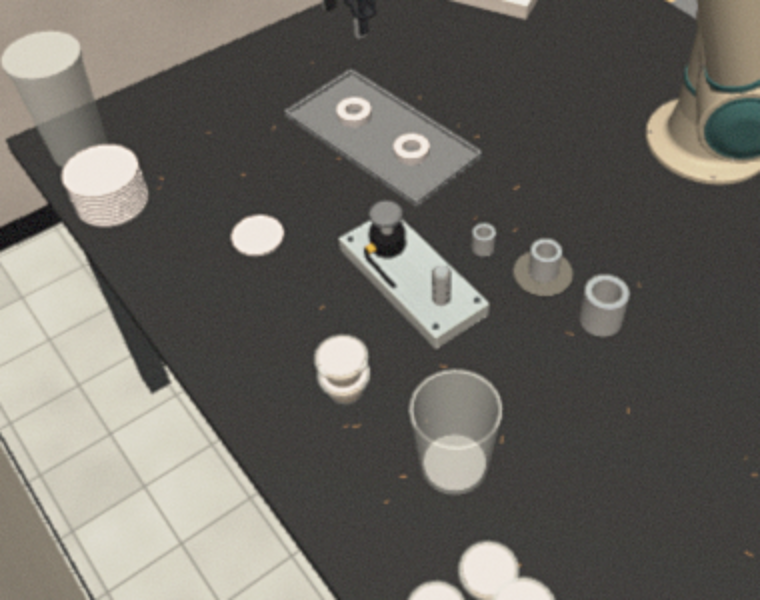

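The final view shows both collars flat in the tray at (354,110) and (411,147). The keeper stands mid-pad at (545,260), and the tub, cups and lid haven't moved. Handing in.

```bash
python3 -c "
from rig import r
print(r.hand_in())"
```

```text
the job is handed in; nothing more can be done
None
```

I've done the job and handed it in; the hand-in gave no verdict. Both collars went onto the spindle with the keeper on top, the plunger was held at its stop for over 2 s, and the keeper is back mid-pad, with both collars flat in the tray and the tub, cups and lid unmoved.

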